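Finish a push-button station and clamp it to the profile plate

TASK

Finish the push-button station on the slotted profile plate: stand each contact block from the grey tray in a bay of the station's lower shell, fully down, and close the hinged cover so the two halves meet edge to edge. Clamp the carrier sheet with the two T-bolts from the wooden rack, one at each end: drop the bolt's head into the middle slot beside the carrier, slide it home into the U-notch and give it a quarter turn so that it locks under the slot's lips. Leave the emergency-stop box, multimeter and loose contactor where they are.

Things in the scene. Friction and masses are not known exactly. Their poses are not given: they have to be found in the camera images.
- plate: aluminium T-slot plate 220 (x) x 440 (y) mm on a pale board 250 x 456 mm; fixed. Origin: underside centre, on the table; top face at z = 30 mm. T-slots along y at x = -80, 0, +80; use the middle one: mouth 16 mm wide, bevelled 2 mm, lips 6 mm thick, cavity 36 mm wide, 12 mm high, floor at z = 12. Fixed terminal strip on top at x -106..-62, y -38..38, up to z = 58
- station: push-button station fixed on the plate, axes as the plate's, at a varying y. Origin: centre of its underside, on the plate's top. Carrier sheet 104 (x) x 280 (y) x 4 mm over the middle slot, a U-notch in each short end. Black lower shell x -47..47, y -77..77, walls 3 mm, inner floor z = 7, rim z = 26 mm. On the floor four bays along y, each 39 (x) x 31 (y) mm between bevelled ribs 5 mm high
- bay0 (a point): centre of the floor of the bay at station y = -54 mm (z = 7 mm); axes as the station's. Blocks may go in any bays
- bay1 (a point): centre of the floor of the bay at station y = -18 mm (z = 7 mm); axes as the station's. Blocks may go in any bays
- bay2 (a point): centre of the floor of the bay at station y = +18 mm (z = 7 mm); axes as the station's. Blocks may go in any bays
- notch_left (a point): bolt axis when home in the notch at the carrier's +y end (station y = +124 mm), at the carrier's top face, on the slot's centre line. Notch 11 mm wide, flared to 21 mm at its open end (station y = +140), opens to +y. A bolt head cannot pass it: drop the bolt into the slot 30 to 70 mm beyond this point, then slide it in along the slot
- notch_right (a point): same at the -y end (station y = -124 mm, opens to -y)
- cover (a joint): hinge of the cover, rad: 0 = closed, the halves edge to edge; starts open at 1.7 to 2.0 (past upright, leaning away from the robot). It stays where it is left (friction 0.11 N m), so it must be pushed all the way; limit 2.05
- cover_hinge (a point): middle of the hinge line, which runs along station y at the rear rim of the lower shell (station x = +47, z = 26 mm). Its axes turn with the cover: -x points along the rim plane to the free edge, z is the cover's outward normal
- cover_edge (a point): on the cover's outer face, 82 mm from the hinge line along the cover (12 mm short of the free edge) and 22 mm out from the rim plane, mid-length; z = outward normal. Cover: light grey shell 94 mm hinge to free edge, 154 mm long, 22 mm deep; three push buttons (radius 15, 7 mm high) on its face 42 mm from the hinge; a bar inside keeps the blocks down, 2 mm clear of their tops
- rack: wooden rack 130 (x) by 54 (y) by 24 mm, fixed; origin: centre of the underside. Two pockets 33 x 18 mm, 20 mm deep, at x = -29 and +29 mm, each holds one bolt upright
- bolt_a_grip (a point): T-bolt, 60 mm tall, in the rack at first. Point on its axis 46 mm above the head's underside (58 mm above the table when standing in the slot, and it can rise 6 mm there). Black bar handle 36 (x) x 14 (y) mm, z -14..14 from here; flange 26 mm wide, underside at z -22 (2 mm over the carrier); shank 8 mm; T-head 28 (x) x 13 (y) mm, z -46..-40, lies as the bar does. No stop: turn it either way
- bolt_b_grip (a point): the second, identical T-bolt
- tray: low grey tray 200 (x) by 110 (y) mm, rim 10 mm, floor 4 mm, fixed; origin: centre of the underside. Holds the contact blocks
- block0_mid (a point): contact block, cream on a heavy steel foot, 34 (x) x 26 (y) x 30 mm tall, black ridge along x on top (upper 4 mm, 12 mm wide); point at its centre, 15 mm above its underside; upright in the tray at first; 2 to 4 present. Fits a bay only with its x along the station's x (either way round); grip across its x faces, high enough for the fingers to clear the 5 mm ribs
- block1_mid (a point): contact block, cream on a heavy steel foot, 34 (x) x 26 (y) x 30 mm tall, black ridge along x on top (upper 4 mm, 12 mm wide); point at its centre, 15 mm above its underside; upright in the tray at first; 2 to 4 present. Fits a bay only with its x along the station's x (either way round); grip across its x faces, high enough for the fingers to clear the 5 mm ribs
- block2_mid (a point): contact block, cream on a heavy steel foot, 34 (x) x 26 (y) x 30 mm tall, black ridge along x on top (upper 4 mm, 12 mm wide); point at its centre, 15 mm above its underside; upright in the tray at first; 2 to 4 present. Fits a bay only with its x along the station's x (either way round); grip across its x faces, high enough for the fingers to clear the 5 mm ribs
- estop_mid (a point): loose yellow emergency-stop box 72 x 72 x 52 mm with a red mushroom button; point 26 mm above its underside; to be left alone
- meter_mid (a point): loose grey multimeter 150 x 74 x 34 mm, lying; its centre; to be left alone
- relay_mid (a point): loose dark contactor 76 x 44 x 70 mm; point 26 mm above its underside; to be left alone
- bay3 (a point): centre of the floor of the bay at station y = +54 mm (z = 7 mm); axes as the station's. Blocks may go in any bays
- block3_mid (a point): contact block, cream on a heavy steel foot, 34 (x) x 26 (y) x 30 mm tall, black ridge along x on top (upper 4 mm, 12 mm wide); point at its centre, 15 mm above its underside; upright in the tray at first; 2 to 4 present. Fits a bay only with its x along the station's x (either way round); grip across its x faces, high enough for the fingers to clear the 5 mm ribs
There are look-alikes about, which are no part of the job. Leave any green or orange look-alike of the part that bears block1_mid alone.

How it is judged:
By the outcome, as a careful person would: the job done as asked, in the order asked, and still so for the second after the job is handed in, with the robot touching nothing.
Of block0, block1, block2, block3 only 2 to 4 are there at a start; the rules pass over those that are not, and their reading is None.
At some moment in a run one of block0, block1, block2, block3 may be knocked a few centimetres aside while the robot is not near it.
Once in a run the grip may slacken for a moment while it holds something.
It also fails if it takes over 210 s, if anything falls off the work surface, if the arm or the gripper's body presses on something with over 40 N, if the wrist force passes 120 N, or if a joint passes its speed limit or range.

ROBOT

A 7-joint arm with a two-finger parallel gripper is mounted at the origin on the work surface. World frame = base frame: x ahead of the robot, y to its left, z up, the work surface at z = 0. Lengths are in m, angles in rad, forces in N, time in s.
With the tool pointing down it reaches from about 0.375 to 0.925 m from the base axis. Payload 3.1 kg.
Tool frame: the origin (TCP) lies at the very end of the fingers, on their centre line; the grasp point (between the pads) lies 19 mm behind it (tcp_to_grasp is the z of the grasp point in the tool frame, in m); z points along the fingers, x is the direction in which the jaws open and shut, and the axes are right-handed (so a half turn about z gives the same grasp; the last joint's range is limited). The gripper opens to 85 mm and grips with 20 to 120 N. Pads are 22 mm wide; open, the fingers measure 114 mm over their backs; the gripper's body (76 mm by 85 mm) begins 54 mm behind the grasp point. The pads swing forward as they close: fully open they stand 13 mm farther back than shut.
Start: joints at [1.228, 0.383, 0.044, 1.598, -0.018, 1.161, -0.05], TCP at [0.158, -0.631, 0.231] pointing down, gripper open.
Joint ranges: [-2.61, 2.61], [-0.41, 2.15], [-1.48, 1.57], [0, 2.5], [-1.57, 4.71], [0.05, 1.97], [-2.85, 2.85]. Speed limits (rad/s): [2.79, 2.79, 3.14, 3.14, 3.14, 3.14, 3.14].

INTERFACE

Orientations are given as a rotation vector (axis times angle).
In Python, from bench import state, camera, sign_off, tcp_to_grasp gives the robot as it stands.
- The arm moves only by the tool step_arm, never from a script. Its argument "commands" is a list of rows, each a list of 5 numbers: the opening, from 0 (shut) to 1 (fully open), then the shift along the world's x, y, z in m, then the turn about the world's z in rad. A call has 1 to 8 rows; each row shifts and turns the commanded pose from where the row before left it; what a row does not reach is not made up. A row lasts 1/12 s, in which the tool goes at most 41.7 mm and 7.16 degrees, less where a joint would pass 70% of its speed; a pose out of reach is approached as far as the arm can. A call is refused whole if a number of a shift passes 0.0417 or a number of a turn 0.125, either way. A call with a gripper value outside its range is refused whole. The fingers move at their own pace and stop on an object; "force" is the grip in N (left out, the last holds). Time passes only in rows, so rows that do not move let the fingers close. It gives the time, the measured TCP pose, the force and the opening at its end, in the units of the state.
- state(): the state, without advancing time (a new reading comes with each control period).
- camera(name): name is "scene" or "top" or "wrist"; returns a dict with "color" (480x640x3 uint8, red, green, blue), "intrinsics" (3x3 intrinsics, pixels), "k1" (the pictures are not rectified: a ray, as slopes to the right and down, at radius r is drawn at 1 + k1 r^2 times it, then the intrinsics apply), "R" (3x3) and "t" (3): a world point X has camera coordinates R X + t. Camera axes: x right, y down, z forward; pixel columns grow to the right and rows downward; lengths in m; the calibration is good to about 2 mm. A picture is of the moment at which its call begins. There is no depth.
- sign_off(): hands the job in, once; it reports no verdict.
The state is a dict: "time": time; "q": joint angles; "qvel": joint speeds; "joint_efforts": joint torques, N m; "position": TCP position; "tcp_rot": TCP orientation; "contact_force": force on the tool from outside, world axes, zero at the start; "ft_torque": the same for the moment, N m; "grip_width": finger opening in m.
Only numpy, scipy, OpenCV 4.12 (cv2) and the standard library are available. Lean on these libraries where they do the work, as an engineer would, in place of code of your own. Each camera call takes 0.05 s, during which the arm holds its last target.

## Working session

There is one attempt and no reset: what is moved stays moved. The work goes in short steps, Python scripts to look and compute and a tool call to move; the robot and the scene stay as the last step left them, time stands still between calls to the robot, and variables do not carry over. Pictures are saved under pics/ and viewed, and the job is handed in when it is done.

Besides the shell and the picture viewer there is one more tool, called after "Call:" as name(argument=value, ...), one argument or row to a line, values as JSON. step_arm: Moves the arm, as the interface text tells. Its arguments: {"type":"object","properties":{"commands":{"type":"array","items":{"type":"array","items":{"type":"number"}}},"force":{"type":"number"}},"required":["commands"]}

```bash
mkdir -p pics; ls; cat > h.py <<'E'
import numpy as np, cv2, time
from bench import state, camera, sign_off, tcp_to_grasp
def snap(name,fn):
    c=camera(name); cv2.imwrite(f'pics/{fn}.png',c['color'][:,:,::-1]); np.savez(f'pics/{fn}.npz',**{k:np.array(v) for k,v in c.items()}); return c
def load(fn):
    d=np.load(f'pics/{fn}.npz'); return {k:d[k] for k in d}
def ray(c,uv):
    K=c['intrinsics'];k=float(c['k1']); uv=np.atleast_2d(np.array(uv,float))
    d=np.array([k,0,0,0,0],float)
    s=cv2.undistortPointsIter(uv.reshape(-1,1,2),K,d,None,None,(3,50,1e-12)).reshape(-1,2)
    D=np.c_[s,np.ones(len(s))]@c['R']; o=-c['R'].T@c['t']
    return o,D
def plane(c,uv,z):
    o,D=ray(c,uv); return o+D*((z-o[2])/D[:,2])[:,None]
def proj(c,X):
    X=np.atleast_2d(np.array(X,float)); p=X@c['R'].T+c['t']; s=p[:,:2]/p[:,2:]; r=(s**2).sum(1,keepdims=True)
    s=s*(1+float(c['k1'])*r); K=c['intrinsics']; return np.c_[s[:,0]*K[0,0]+K[0,2]+s[:,1]*K[0,1],s[:,1]*K[1,1]+K[1,2]]
E
python3 - <<'E'
from h import *
for n in ('scene','top','wrist'):
    c=snap(n,n+'0'); print(n,c['intrinsics'].tolist(),c['k1'],(-c['R'].T@c['t']).round(3),c['R'].round(3).tolist())
print(state(),tcp_to_grasp)
E
```

```text
pics
scene [[469.34034277767324, 0.0, 323.5367133940886], [0.0, 469.34034277767324, 246.5591731195111], [0.0, 0.0, 1.0]] -0.004454229352854597 [1.005 0.531 0.763] [[-0.738, 0.675, 0.013], [0.487, 0.545, -0.683], [-0.468, -0.497, -0.731]]
top [[452.01694657534006, 0.0, 322.0739144633614], [0.0, 452.01694657534006, 241.40231803859493], [0.0, 0.0, 1.0]] -0.09190313055210139 [0.356 0.034 1.252] [[-0.01, -1.0, -0.007], [-0.985, 0.011, -0.172], [0.172, 0.005, -0.985]]
wrist [[352.8086561597068, 0.0, 322.37827687467376], [0.0, 352.8086561597068, 231.74462568233037], [0.0, 0.0, 1.0]] -0.06249802438355692 [ 0.227 -0.612  0.373] [[0.242, -0.97, -0.003], [-0.93, -0.233, 0.284], [-0.276, -0.066, -0.959]]
{'time': 0.15, 'q': array([ 1.22821306,  0.38368956,  0.04387492,  1.59919291, -0.01791659,
        1.16119471, -0.04988181]), 'qvel': array([-0.00067683, -0.00231622, -0.00154367, -0.00439692,  0.0006789 ,
       -0.00058273,  0.00028583]), 'joint_efforts': array([ 2.04437871e-03, -4.34052873e+01,  1.02700576e+00, -2.49978411e+01,
        1.08355019e-02,  7.30401225e-03, -2.39113024e-05]), 'position': array([ 0.15733738, -0.62991845,  0.23015833]), 'tcp_rot': array([-2.47513992,  1.93280139,  0.00268635]), 'contact_force': array([ 0.39738271, -0.32115608, -0.37458462]), 'ft_torque': array([ 0.02041147, -0.00111196,  0.01809809]), 'grip_width': 0.08544554005915783} -0.0187
```

View pics/top0.png

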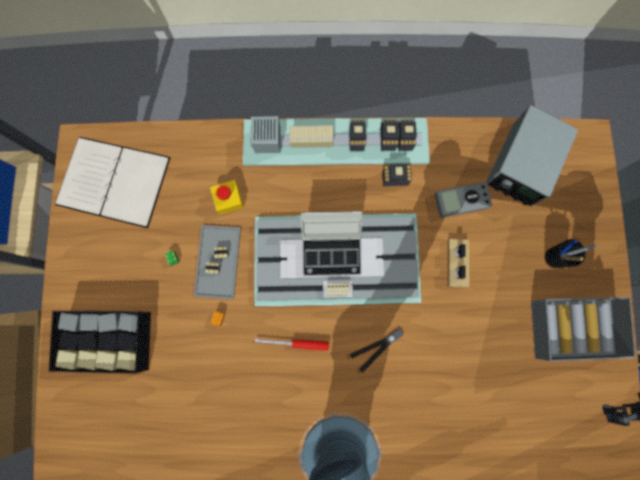

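View pics/scene0.png

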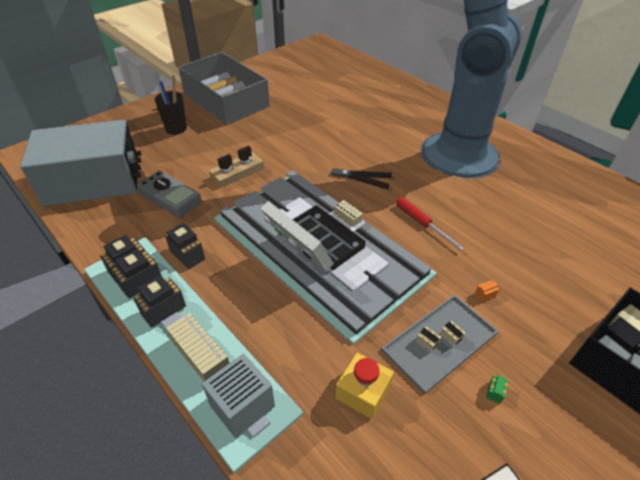

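View pics/wrist0.png

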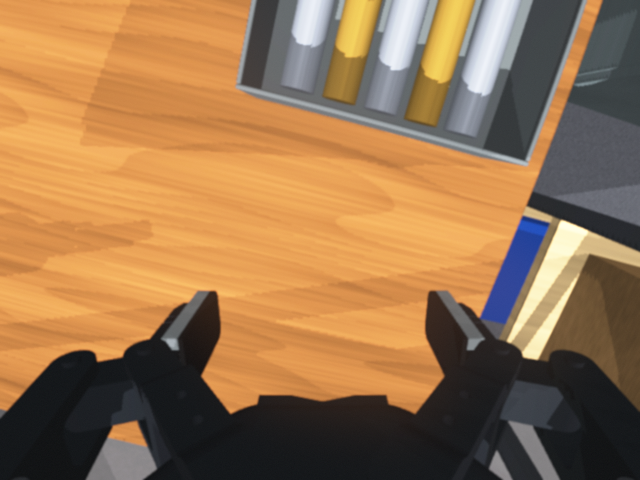

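```bash
python3 - <<'E'
import cv2,numpy as np
t=cv2.imread('pics/top0.png');s=cv2.imread('pics/scene0.png')
a=cv2.resize(t[215:310,185:280],(400,400),interpolation=2);b=cv2.resize(t[225:300,420:495],(400,400),interpolation=2)
cv2.imwrite('pics/z1.png',np.hstack([a,b]))
a=cv2.resize(s[290:400,375:505],(472,400),interpolation=2);b=cv2.resize(s[130:190,200:270],(328,281),interpolation=2)
b=np.vstack([b,np.zeros((119,328,3),np.uint8)])
cv2.imwrite('pics/z2.png',np.hstack([a,b]))
cv2.imwrite('pics/z3.png',cv2.resize(t[205:310,245:430],(790,448),interpolation=2))
E
```

```text
(no output)
```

View pics/z1.png

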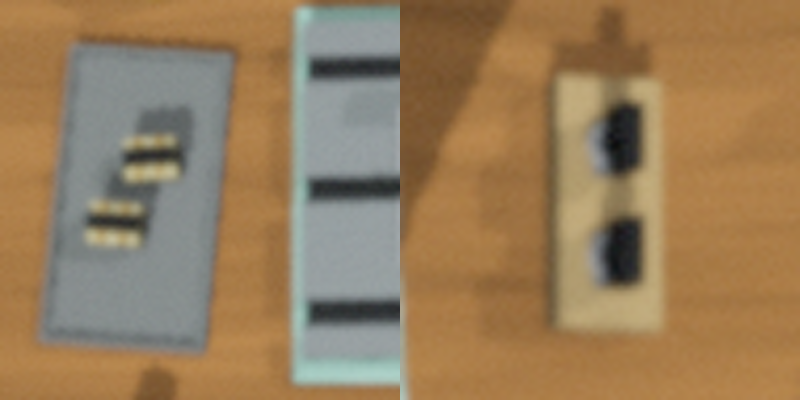

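View pics/z2.png

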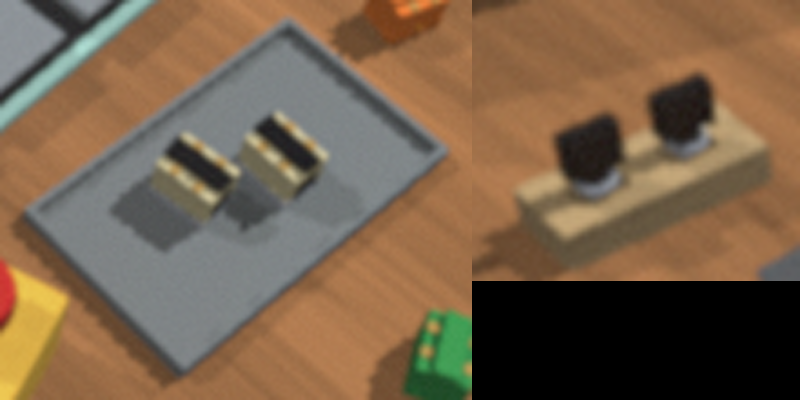

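View pics/z3.png

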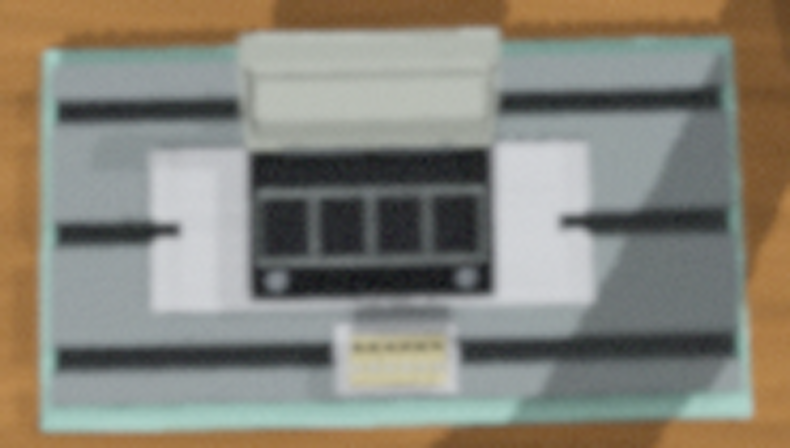

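```bash
python3 - <<'E'
from h import *
c=load('top0')
S=790/185
def z3(p): return [[245+x/S,205+y/S] for x,y in p]
print('alu corners',plane(c,z3([(57,52),(728,38),(742,388),(48,405)]),.03).round(3).tolist())
print('carrier corners',plane(c,z3([(150,152),(588,142),(594,300),(152,310)]),.034).round(3).tolist())
print('notch ends',plane(c,z3([(178,230),(562,221)]),.034).round(3).tolist())
print('shell corners',plane(c,z3([(250,298),(493,295)]),.056).round(3).tolist())
k=400/95
print('blk',plane(c,[[185+151/k,215+157/k],[185+115/k,215+222/k]],.034).round(3).tolist())
print('tray',plane(c,[[185+x/k,215+y/k] for x,y in [(72,45),(235,50),(205,352),(42,342)]],.01).round(3).tolist())
k=75/400
print('rack',plane(c,[[420+x*k,225+y*k] for x,y in [(156,75),(262,75),(265,330),(152,330)]],.024).round(3).tolist())
print('bolts top',plane(c,[[420+x*k,225+y*k] for x,y in [(227,135),(227,250)]],.064).round(3).tolist())
E
```

```text
alu corners [[0.639, 0.217, 0.03], [0.643, -0.22, 0.03], [0.417, -0.219, 0.03], [0.41, 0.22, 0.03]]
carrier corners [[0.571, 0.156, 0.034], [0.575, -0.126, 0.034], [0.473, -0.126, 0.034], [0.47, 0.154, 0.034]]
notch ends [[0.521, 0.137, 0.034], [0.524, -0.107, 0.034]]
shell corners [[0.475, 0.091, 0.056], [0.475, -0.06, 0.056]]
blk [[0.54, 0.318, 0.034], [0.498, 0.341, 0.034]]
tray [[0.621, 0.38, 0.01], [0.616, 0.269, 0.01], [0.415, 0.285, 0.01], [0.422, 0.393, 0.01]]
rack [[0.572, -0.312, 0.024], [0.572, -0.368, 0.024], [0.439, -0.362, 0.024], [0.44, -0.303, 0.024]]
bolts top [[0.534, -0.335, 0.064], [0.476, -0.332, 0.064]]
```

```bash
cat >> h.py <<'E'
from scipy.spatial.transform import Rotation as Ro
def pose():
    s=state(); M=Ro.from_rotvec(s['tcp_rot']).as_matrix()
    return np.array(s['position']),np.degrees(np.arctan2(M[1,0],M[0,0])),M,s
def goto(x,y,z,yaw):
    p,a,M,s=pose(); d=(yaw-a+90)%180-90
    print('t',round(s['time'],1),'pos',p.round(4),'yaw',round(a,2),'need d',(np.array([x,y,z])-p).round(4),'turn',round(np.radians(d),4),'q7',round(s['q'][6],2),'w',round(s['grip_width'],4),'F',s['contact_force'].round(1))
E
python3 - <<'E'
from h import *
p,a,M,s=pose(); print(p,a,M.round(3)); goto(.5,-.3,.28,90)
E
```

```text
[ 0.15733738 -0.62991845  0.23015833] -75.97154381224313 [[ 0.242 -0.97  -0.001]
 [-0.97  -0.242  0.002]
 [-0.002  0.    -1.   ]]
t 0.1 pos [ 0.1573 -0.6299  0.2302] yaw -75.97 need d [0.3427 0.3299 0.0498] turn -0.2448 q7 -0.05 w 0.0854 F [ 0.4 -0.3 -0.4]
```

Call:
step_arm(
  commands=[
    [1,0.033,0.033,0.008,0],
    [1,0.033,0.033,0.008,0],
    [1,0.033,0.033,0.008,0],
    [1,0.033,0.033,0.008,0],
    [1,0.033,0.033,0.008,0.06],
    [1,0.033,0.033,0.008,0.06],
    [1,0.033,0.033,0,0.06],
    [1,0.033,0.033,0,0.06],
  ],
)

```text
time: 0.82
position: [0.3919, -0.396, 0.2741]
tcp_rot: [2.691, -1.619, 0.002]
contact_force: [0.9, -1.2, 0.1]
grip_width: 0.0856
```

```bash
python3 - <<'E'
from h import *
c=snap('wrist','w1'); goto(.48,.3,.28,90)
E
```

```text
t 0.9 pos [ 0.4009 -0.3861  0.2739] yaw -61.08 need d [0.0791 0.6861 0.0061] turn -0.5048 q7 -0.4 w 0.0855 F [ 5.5  5.3 -0.9]
```

View pics/w1.png

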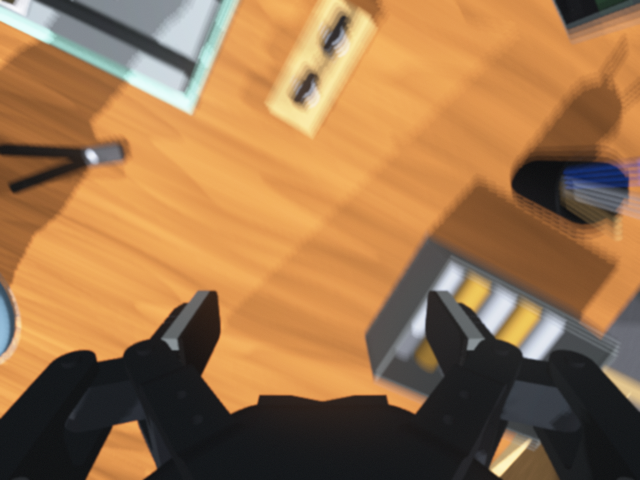

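Call:
step_arm(
  commands=[
    [1,0.005,0.038,0,0.12],
    [1,0.005,0.038,0,0.12],
    [1,0.005,0.038,0,0.12],
    [1,0.005,0.038,0,0.12],
    [1,0.005,0.038,0,0.12],
    [1,0.005,0.038,0,0.12],
    [1,0.005,0.038,0,0.12],
    [1,0.005,0.038,0,0.12],
  ],
)

```text
time: 1.53
position: [0.4302, -0.0918, 0.2733]
tcp_rot: [3.135, -0.189, -0.0]
contact_force: [0.6, 0.6, 0.4]
grip_width: 0.0851
```

Call:
step_arm(
  commands=[
    [1,0.005,0.038,0,0.12],
    [1,0.005,0.038,0,0.12],
    [1,0.005,0.038,0,0.12],
    [1,0.005,0.038,0,0.12],
    [1,0.005,0.038,0,0.12],
    [1,0.005,0.038,0,0.12],
    [1,0.005,0.038,0,0.12],
    [1,0.005,0.038,0,0.12],
  ],
)

```text
time: 2.2
position: [0.4706, 0.2118, 0.2734]
tcp_rot: [2.869, 1.279, -0.0]
contact_force: [1.4, 0.4, -0.9]
grip_width: 0.0856
```

Call:
step_arm(
  commands=[
    [1,0,0.038,-0.015,0.12],
    [1,0,0.038,-0.015,0.12],
    [1,0,0,-0.015,0.12],
    [1,0,0,-0.015,0.12],
    [1,0,0,0,0.12],
    [1,0,0,0,0.12],
    [1,0,0,0,0],
    [1,0,0,0,0],
  ],
)

```text
time: 2.87
position: [0.4707, 0.2861, 0.2131]
tcp_rot: [-2.244, -2.198, 0.001]
contact_force: [0.0, 0.3, -0.1]
grip_width: 0.0858
```

```bash
python3 - <<'E'
from h import *
c=snap('wrist','w2'); goto(.48,.3,.28,90)
E
```

```text
t 2.9 pos [0.4709 0.2862 0.2134] yaw 88.84 need d [0.0091 0.0138 0.0666] turn 0.0203 q7 0.68 w 0.0855 F [0.  1.1 0. ]
```

View pics/w2.png

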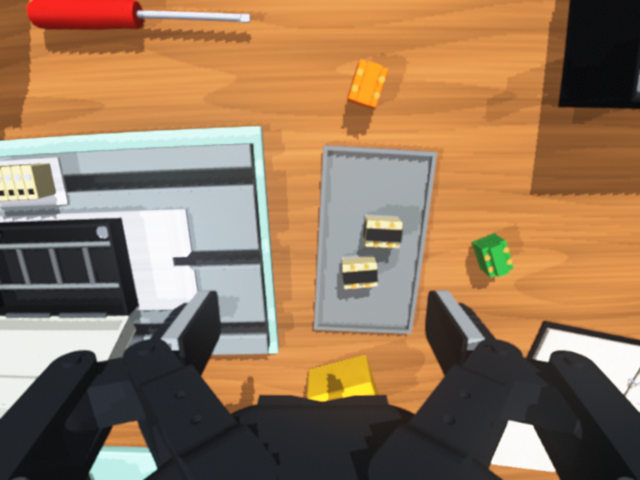

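```bash
cat >> h.py <<'E'
def blob(c,roi,lo,hi,z,minA=40,box=True):
    x0,y0,x1,y1=roi; im=c['color'][y0:y1,x0:x1]; hsv=cv2.cvtColor(np.ascontiguousarray(im),cv2.COLOR_RGB2HSV)
    m=cv2.inRange(hsv,np.array(lo),np.array(hi)); cs,_=cv2.findContours(m,cv2.RETR_EXTERNAL,cv2.CHAIN_APPROX_NONE)
    out=[]
    for k in cs:
        if cv2.contourArea(k)<minA: continue
        k=k.reshape(-1,2)+[x0,y0]; W=plane(c,k,z)[:,:2]
        r=cv2.minAreaRect((W*1e3).astype(np.float32)); (cx,cy),(w,h),a=r
        if w<h: w,h,a=h,w,a+90
        out.append((k.mean(0).round(1).tolist(),(round(cx/1e3,4),round(cy/1e3,4)),(round(w,1),round(h,1)),round((a+90)%180-90,1)))
    return out
E
python3 - <<'E'
from h import *
c=load('w2')
for r in blob(c,(330,160,425,320),(0,0,0),(180,255,60),.034): print(r)
E
```

```text
([359.7, 276.9], (0.5403, 0.3222), (31.1, 10.1), -86.2)
([383.5, 235.0], (0.4974, 0.3449), (31.7, 9.6), 85.8)
```

```bash
python3 - <<'E'
from h import *
c=load('w2')
cv2.imwrite('pics/z4.png',cv2.resize(c['color'][195:310,320:430,::-1],(765,600)[::1],interpolation=2)); goto(.540,.321,.06,92)
E
```

```text
t 2.9 pos [0.4709 0.2862 0.2134] yaw 88.84 need d [ 0.0691  0.0348 -0.1534] turn 0.0552 q7 0.68 w 0.0855 F [0.  1.1 0. ]
```

View pics/z4.png

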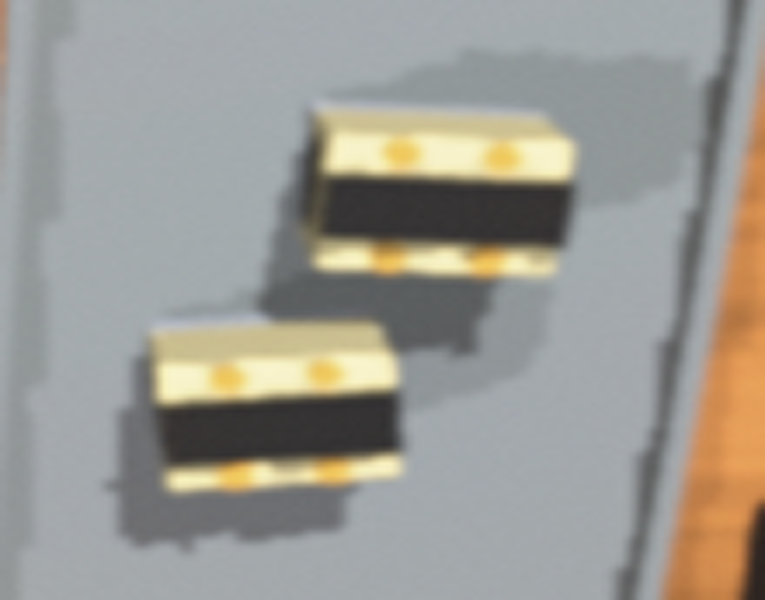

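Call:
step_arm(
  commands=[
    [0.7,0.023,0.0115,-0.03,0.03],
    [0.7,0.023,0.0115,-0.03,0.03],
    [0.7,0.023,0.0115,-0.03,0],
    [0.7,0,0,-0.03,0],
    [0.7,0,0,-0.03,0],
    [0.7,0,0,0,0],
    [0.7,0,0,0,0],
  ],
)

```text
time: 3.5
position: [0.5385, 0.3198, 0.0619]
tcp_rot: [-2.174, -2.267, 0.007]
contact_force: [-0.4, 0.3, 0.8]
grip_width: 0.06
```

```bash
python3 - <<'E'
from h import *
c=snap('wrist','w3'); goto(.540,.321,.012,92)
E
```

```text
t 3.5 pos [0.5399 0.3212 0.0643] yaw 92.42 need d [ 0.0001 -0.0002 -0.0523] turn -0.0073 q7 0.6 w 0.06 F [ 0.2 -0.2  0.4]
```

View pics/w3.png

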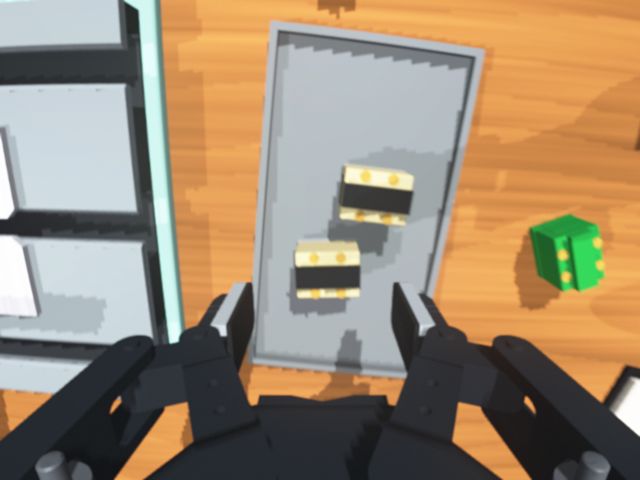

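```bash
python3 - <<'E'
from h import *
c=load('w3')
for r in blob(c,(265,150,430,320),(0,0,0),(180,255,60),.034): print(r)
E
```

```text
([400.4, 305.4], (0.5561, 0.3614), (24.6, 11.2), 30.0)
([327.5, 276.8], (0.5409, 0.3231), (31.5, 10.4), -86.2)
([377.2, 198.9], (0.4983, 0.3461), (31.3, 10.2), 85.9)
```

Call:
step_arm(
  commands=[
    [0.7,0.0005,0.001,-0.026,0.02],
    [0.7,0,0,-0.026,0],
    [0.7,0,0,0,0],
    [0.2,0,0,0,0],
    [0.2,0,0,0,0],
    [0.2,0,0,0,0],
    [0.2,0,0,0,0],
    [0.2,0,0,0,0],
  ],
  force=70,
)

```text
time: 4.22
position: [0.5422, 0.3238, 0.0149]
tcp_rot: [2.149, 2.289, 0.008]
contact_force: [-0.6, -0.1, 6.9]
grip_width: 0.0325
```

Call:
step_arm(
  commands=[
    [0.2,0,0,0,0],
    [0.2,0,0,0.02,0],
    [0.2,0,0,0.03,0],
    [0.2,0,0,0.03,0],
    [0.2,0,0,0,0],
  ],
)

```text
time: 4.63
position: [0.5441, 0.3259, 0.0992]
tcp_rot: [2.148, 2.288, 0.02]
contact_force: [1.0, 2.6, 0.7]
grip_width: 0.0324
```

```bash
python3 - <<'E'
from h import *
c=snap('wrist','w4'); c=snap('scene','s4');goto(.540,.321,.012,0)
E
```

```text
t 4.7 pos [0.5416 0.3232 0.0942] yaw 93.62 need d [-0.0016 -0.0022 -0.0822] turn 1.5077 q7 0.64 w 0.0326 F [ 0.4  0.3 -1.1]
```

View pics/w4.png

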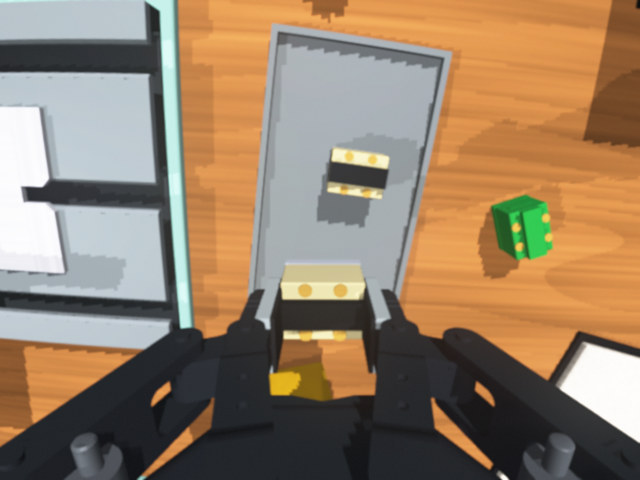

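Call:
step_arm(
  commands=[
    [0.2,0,0,0.03,0],
    [0.2,0,-0.02,0.03,-0.12],
    [0.2,-0.002,-0.037,0.03,-0.12],
    [0.2,-0.002,-0.037,0.03,-0.12],
    [0.2,-0.002,-0.037,0,-0.12],
    [0.2,-0.002,-0.037,0,-0.12],
    [0.2,-0.002,-0.037,0,-0.12],
    [0.2,-0.002,-0.037,0,-0.12],
  ],
)

```text
time: 5.4
position: [0.5273, 0.087, 0.2029]
tcp_rot: [2.901, 1.206, -0.003]
contact_force: [1.2, 0.1, -2.0]
grip_width: 0.0325
```

Call:
step_arm(
  commands=[
    [0.2,-0.002,-0.037,0,-0.12],
    [0.2,-0.002,-0.037,0,-0.12],
    [0.2,-0.002,-0.037,0,-0.12],
    [0.2,-0.002,-0.037,0,-0.12],
    [0.2,-0.002,-0.03,0,-0.12],
    [0.2,0,0,0,-0.12],
    [0.2,0,0,0,-0.08],
    [0.2,0,0,0,0],
  ],
)

```text
time: 6.07
position: [0.5173, -0.0897, 0.2025]
tcp_rot: [-3.141, 0.015, 0.005]
contact_force: [0.6, 1.0, -1.0]
grip_width: 0.0324
```

Call:
step_arm(
  commands=[
    [0.2,0,0,0,0],
    [0.2,0,0,0,0],
  ],
)

```text
time: 6.23
position: [0.5182, -0.0879, 0.2033]
tcp_rot: [-3.141, 0.005, 0.002]
contact_force: [-0.6, -0.9, -0.5]
grip_width: 0.0324
```

```bash
python3 - <<'E'
from h import *
c=snap('wrist','w5'); goto(.52,.02,.12,0)
E
```

```text
t 6.3 pos [ 0.5183 -0.0879  0.2034] yaw -0.18 need d [ 0.0017  0.1079 -0.0834] turn 0.0032 q7 -0.02 w 0.0324 F [-0.6 -0.4 -0. ]
```

View pics/w5.png

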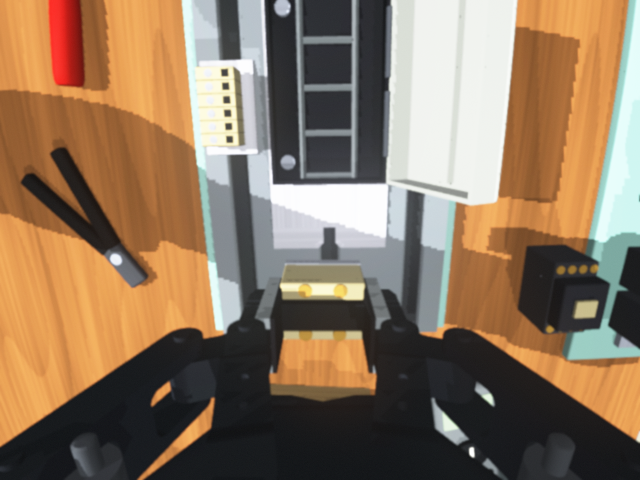

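```bash
python3 - <<'E'
import cv2
im=cv2.imread('pics/w5.png')
cv2.imwrite('pics/z5.png',cv2.resize(im[0:260,250:410],(480,780)[::1],interpolation=2)[:600]);cv2.imwrite('pics/z6.png',cv2.resize(im[120:270,250:410],(640,600),interpolation=2))
E
```

```text
(no output)
```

View pics/z5.png

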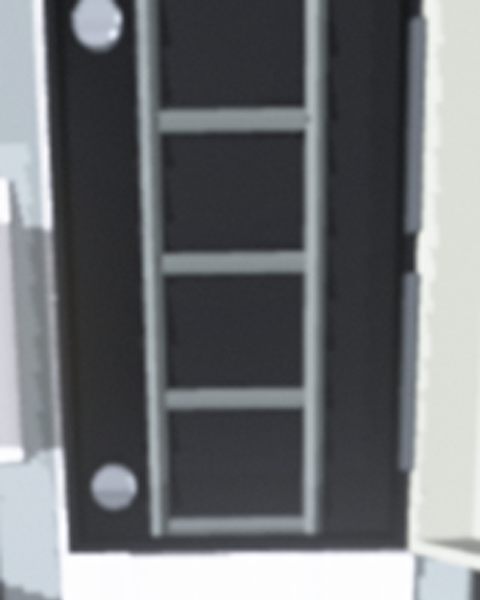

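View pics/z6.png

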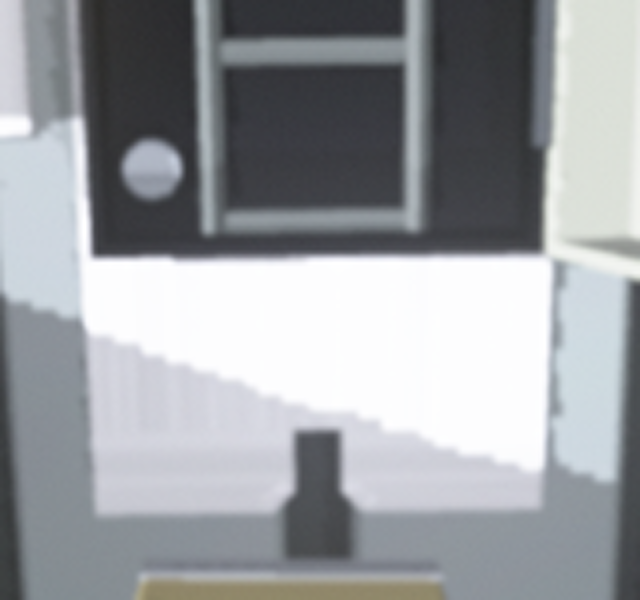

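```bash
python3 - <<'E'
from h import *
c=load('w5')
P=np.array([[237,525],[237,398],[237,262],[237,119]])/3+[250,0]
print('ribs y (-72?,-36,0,36)',plane(c,P,.042).round(4).tolist())
for yy,(l,r) in {119:(148,312),262:(151,313),398:(154.5,312),525:(157,311)}.items():
    a,b=plane(c,np.array([[l,yy],[r,yy]])/3+[250,0],.042); print(yy,a.round(4),b.round(4),((a+b)/2).round(4))
k=4
n=np.array([[296,435],[342,432],[95,515],[543,508],[318,432]])/k+[250,120]
print('notch',plane(c,n,.034).round(4).tolist())
print(plane(c,np.array([[70,550],[410,550]])/3+[250,0],.056).round(4).tolist())
E
```

```text
ribs y (-72?,-36,0,36) [[0.523, -0.054, 0.042], [0.523, -0.0187, 0.042], [0.523, 0.0171, 0.042], [0.5229, 0.0529, 0.042]]
119 [0.4996 0.053  0.042 ] [0.5426 0.0529 0.042 ] [0.5211 0.053  0.042 ]
262 [0.4997 0.0172 0.042 ] [0.5435 0.0171 0.042 ] [0.5216 0.0172 0.042 ]
398 [ 0.5    -0.0186  0.042 ] [ 0.5438 -0.0187  0.042 ] [ 0.5219 -0.0186  0.042 ]
525 [ 0.5001 -0.0539  0.042 ] [ 0.5442 -0.054   0.042 ] [ 0.5222 -0.0539  0.042 ]
notch [[0.5186, -0.1042, 0.034], [0.5292, -0.1036, 0.034], [0.4715, -0.1236, 0.034], [0.5764, -0.1222, 0.034], [0.5237, -0.1035, 0.034]]
[[0.4768, -0.0588, 0.056], [0.5705, -0.0591, 0.056]]
```

```bash
python3 - <<'E'
import cv2
im=cv2.imread('pics/w5.png')
cv2.imwrite('pics/z7.png',cv2.resize(im[250:390,250:400],(640,597),interpolation=2))
E
```

```text
(no output)
```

View pics/z7.png

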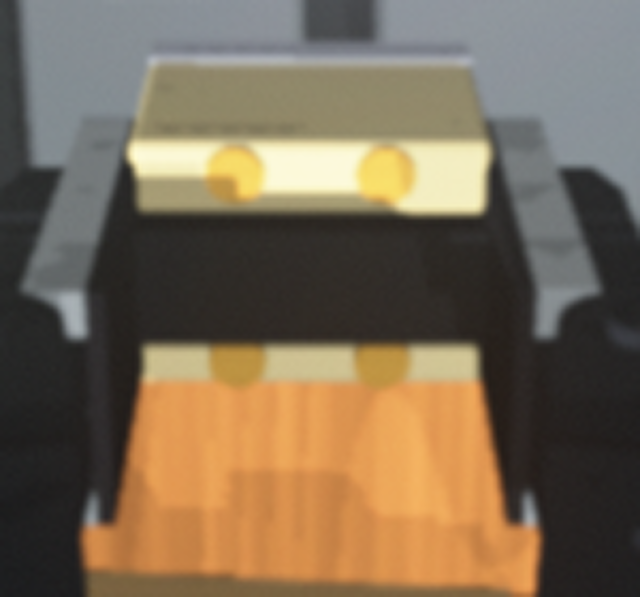

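```bash
python3 - <<'E'
from h import *
c=load('w5'); k=640/150
P=np.array([[128,140],[490,140],[143,381],[482,381]])/k+[250,250]
for dz in (.0165,.0185): 
    W=plane(c,P,.2034+dz); print(W.round(4).tolist(),W.mean(0).round(4))
P=np.array([[152,50],[470,50]])/k+[250,250]
print(plane(c,P,.2034-.0085).round(4))
E
```

```text
[[0.5011, -0.0732, 0.2199], [0.5343, -0.0733, 0.2199], [0.5016, -0.0987, 0.2199], [0.5343, -0.0988, 0.2199]] [ 0.5178 -0.086   0.2199]
[[0.5014, -0.0723, 0.2219], [0.534, -0.0724, 0.2219], [0.5018, -0.0974, 0.2219], [0.5341, -0.0974, 0.2219]] [ 0.5178 -0.0849  0.2219]
[[ 0.5008 -0.0741  0.1949]
 [ 0.535  -0.0742  0.1949]]
```

Call:
step_arm(
  commands=[
    [0.2,0.001,0.03,0,0.015],
    [0.2,0.001,0.03,0,0],
    [0.2,0.001,0.03,0,0],
    [0.2,0.001,0.0315,-0.02,0],
    [0.2,0,0,-0.035,0],
    [0.2,0,0,-0.035,0],
    [0.2,0,0,-0.03,0],
    [0.2,0,0,0,0],
  ],
)

```text
time: 6.95
position: [0.5166, 0.0329, 0.0779]
tcp_rot: [-3.141, -0.019, 0.021]
contact_force: [-1.2, -0.8, -1.9]
grip_width: 0.0326
```

Call:
step_arm(
  commands=[
    [0.2,0,0,0,0],
    [0.2,0,0,0,0],
  ],
)

```text
time: 7.12
position: [0.524, 0.0334, 0.0854]
tcp_rot: [-3.141, -0.015, -0.004]
contact_force: [-0.3, 0.5, 0.4]
grip_width: 0.0324
```

```bash
python3 - <<'E'
from h import *
c=snap('wrist','w6'); goto(.5223,.0336,.045,0.7)
cv2.imwrite('pics/z8.png',cv2.resize(c['color'][180:400,210:440,::-1],(627,600),interpolation=2))
E
```

```text
t 7.2 pos [0.5249 0.0333 0.0862] yaw 0.54 need d [-0.0026  0.0003 -0.0412] turn 0.0028 q7 -0.36 w 0.0325 F [0.8 0.2 0.6]
```

View pics/z8.png

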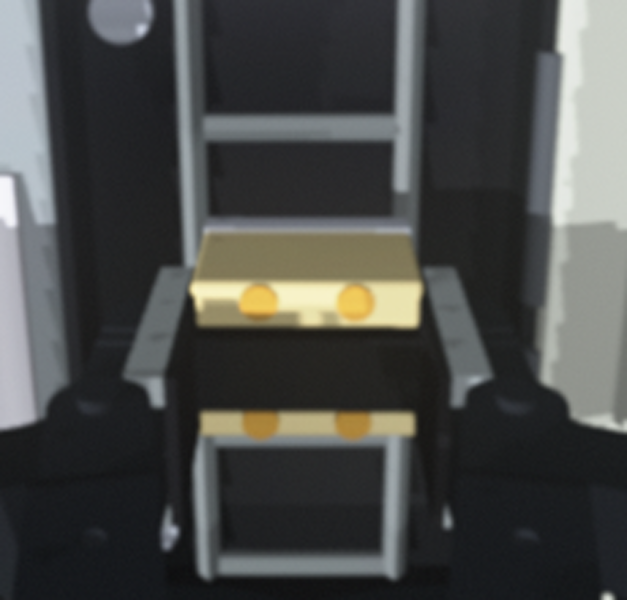

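Call:
step_arm(
  commands=[
    [0.2,0,0,0,0],
    [0.2,0,0,0,0],
    [0.2,0,0,0,0],
  ],
)

```text
time: 7.42
position: [0.524, 0.0328, 0.0855]
tcp_rot: [3.141, 0.014, 0.005]
contact_force: [0.3, 0.6, -0.3]
grip_width: 0.0325
```

```bash
python3 - <<'E'
from h import *
goto(.5223,.0336,.045,0.7)
c=snap('wrist','w6b');goto(.5223,.0336,.045,0.7)
E
```

```text
t 7.4 pos [0.524  0.0328 0.0855] yaw 0.5 need d [-0.0017  0.0008 -0.0405] turn 0.0035 q7 -0.36 w 0.0325 F [ 0.3  0.6 -0.3]
t 7.5 pos [0.5236 0.0328 0.0852] yaw 0.5 need d [-0.0013  0.0008 -0.0402] turn 0.0034 q7 -0.36 w 0.0324 F [-0.  -0.4 -0.1]
```

Call:
step_arm(
  commands=[
    [0.2,-0.0015,0.0008,-0.01,0],
    [0.2,0,0,-0.01,0],
    [0.2,0,0,-0.007,0],
    [0.2,0,0,-0.004,0],
    [0.2,0,0,-0.003,0],
    [0.2,0,0,-0.003,0],
    [0.2,0,0,-0.002,0],
    [0.2,0,0,0,0],
  ],
)

```text
time: 8.13
position: [0.5207, 0.0338, 0.0478]
tcp_rot: [3.139, 0.014, -0.005]
contact_force: [-9.0, -1.3, 23.6]
grip_width: 0.0323
```

```bash
python3 - <<'E'
from h import *
c=snap('wrist','w7'); goto(.5223,.0336,.045,0.7)
cv2.imwrite('pics/z9.png',cv2.resize(c['color'][180:400,210:440,::-1],(627,600),interpolation=2))
E
```

```text
t 8.2 pos [0.5207 0.0338 0.0478] yaw 0.52 need d [ 0.0016 -0.0002 -0.0028] turn 0.0031 q7 -0.4 w 0.0327 F [-10.7  -0.6  22.8]
```

View pics/z9.png

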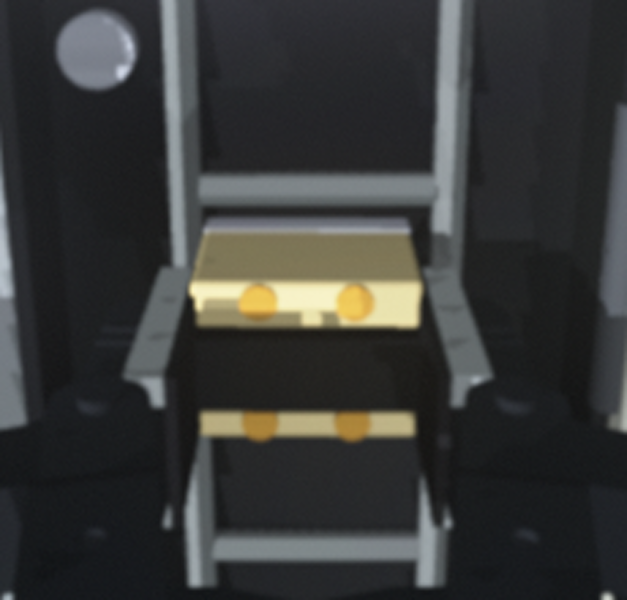

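Call:
step_arm(
  commands=[
    [0.2,0.001,0,0.001,0],
    [0.5,0,0,0,0],
    [0.5,0,0,0,0],
    [0.5,0,0,0,0],
    [0.5,0,0,0,0],
    [0.5,0,0,0.015,0],
    [0.5,0,0,0.03,0],
    [0.5,0,0,0.03,0],
  ],
)

```text
time: 8.85
position: [0.5205, 0.0335, 0.12]
tcp_rot: [-3.141, -0.014, 0.007]
contact_force: [1.5, 0.6, 0.3]
grip_width: 0.0427
```

Call:
step_arm(
  commands=[
    [0.5,0,0,0.03,0],
    [0.5,0,-0.03,0.03,0],
    [0.5,0,-0.03,0,0],
    [0.5,0,0,0,0],
    [0.5,0,0,0,0],
    [0.5,0,0,0,0],
  ],
)

```text
time: 9.35
position: [0.5216, -0.0256, 0.1797]
tcp_rot: [-3.141, -0.013, 0.002]
contact_force: [-0.5, 0.6, 0.0]
grip_width: 0.0429
```

```bash
python3 - <<'E'
from h import *
c=snap('wrist','w8'); goto(.497,.346,.16,86); snap('top','t8')
cv2.imwrite('pics/z10.png',cv2.resize(c['color'][0:300,190:490,::-1],(600,600),interpolation=2))
E
```

```text
t 9.4 pos [ 0.5215 -0.0247  0.1795] yaw 0.58 need d [-0.0245  0.3707 -0.0195] turn 1.4909 q7 -0.15 w 0.0427 F [-0.5  0.1  0.1]
```

View pics/z10.png

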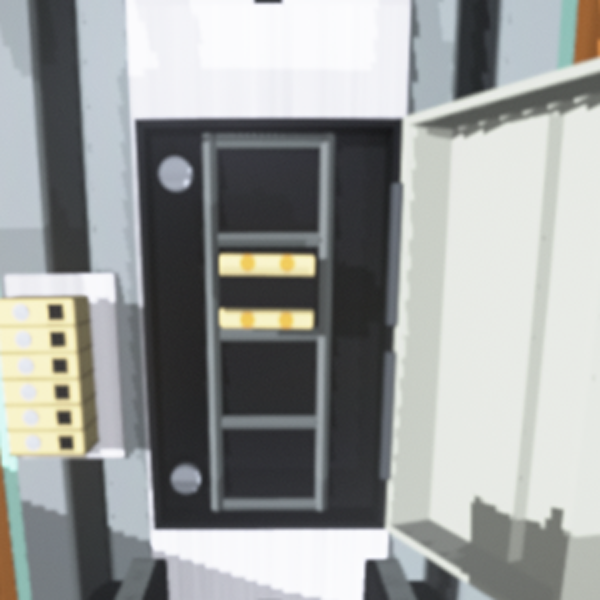

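View pics/t8.png

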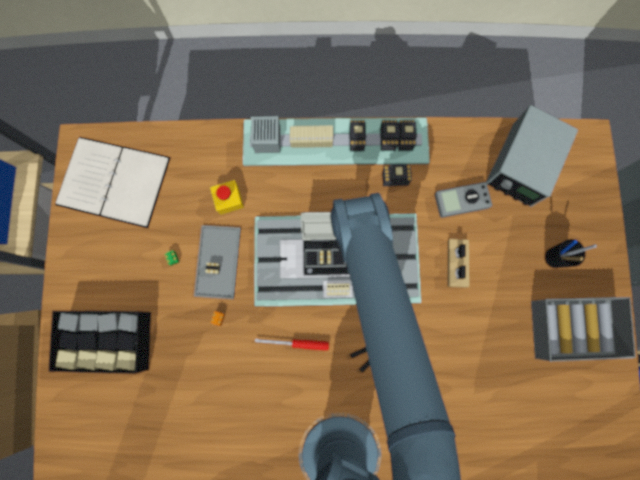

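Call:
step_arm(
  commands=[
    [0.7,-0.002,0.031,0.01,0.124],
    [0.7,-0.002,0.031,0.01,0.124],
    [0.7,-0.002,0.031,0.01,0.124],
    [0.7,-0.002,0.031,0,0.124],
    [0.7,-0.002,0.031,0,0.124],
    [0.7,-0.002,0.031,0,0.124],
    [0.7,-0.002,0.031,0,0.124],
    [0.7,-0.002,0.031,0,0.124],
  ],
)

```text
time: 10.12
position: [0.5049, 0.2251, 0.21]
tcp_rot: [-2.749, -1.519, 0.001]
contact_force: [1.0, -0.5, 0.4]
grip_width: 0.0596
```

Call:
step_arm(
  commands=[
    [0.7,-0.002,0.031,-0.03,0.124],
    [0.7,-0.002,0.031,-0.03,0.124],
    [0.7,-0.002,0.031,-0.03,0.124],
    [0.7,-0.002,0.03,-0.02,0.124],
    [0.7,0,0,-0.02,0],
    [0.7,0,0,-0.01,0],
    [0.7,0,0,0,0],
    [0.7,0,0,0,0],
  ],
)

```text
time: 10.78
position: [0.4982, 0.3409, 0.0729]
tcp_rot: [2.302, 2.137, -0.003]
contact_force: [0.5, -1.0, -0.3]
grip_width: 0.0599
```

```bash
python3 - <<'E'
from h import *
c=snap('wrist','w9'); goto(.4978,.3455,.013,86)
for r in blob(c,(265,150,390,310),(0,0,0),(180,255,60),.034): print(r)
E
```

```text
t 10.8 pos [0.4992 0.3412 0.0741] yaw 85.68 need d [-0.0014  0.0043 -0.0611] turn 0.0056 q7 0.41 w 0.0601 F [1.6 0.6 0.1]
([348.1, 269.3], (0.5012, 0.3548), (11.7, 4.8), 85.7)
```

View pics/w9.png

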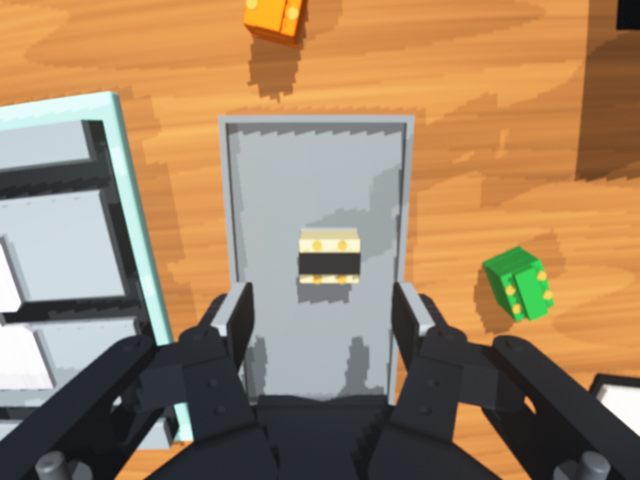

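```bash
python3 - <<'E'
from h import *
c=load('w9')
for r in blob(c,(265,150,390,310),(0,0,0),(180,255,80),.034): print(r)
goto(.4978,.3455,.013,86)
E
```

```text
([329.2, 263.3], (0.4978, 0.3453), (33.1, 11.2), 85.7)
t 10.8 pos [0.4992 0.3412 0.0741] yaw 85.68 need d [-0.0014  0.0043 -0.0611] turn 0.0056 q7 0.41 w 0.0601 F [1.6 0.6 0.1]
```

Call:
step_arm(
  commands=[
    [0.7,-0.001,0.004,-0.025,0],
    [0.7,0,0,-0.025,0],
    [0.7,0,0,-0.011,0],
    [0.7,0,0,0,0],
    [0.2,0,0,0,0],
    [0.2,0,0,0,0],
    [0.2,0,0,0,0],
    [0.2,0,0,0,0],
  ],
)

```text
time: 11.5
position: [0.499, 0.347, 0.0148]
tcp_rot: [2.302, 2.137, 0.006]
contact_force: [0.0, 0.5, 4.6]
grip_width: 0.0323
```

Call:
step_arm(
  commands=[
    [0.2,0,0,0,0],
    [0.2,0,0,0,0],
    [0.2,0,0,0,0],
  ],
)

```text
time: 11.75
position: [0.499, 0.347, 0.0148]
tcp_rot: [2.301, 2.137, 0.006]
contact_force: [0.3, -1.7, 6.4]
grip_width: 0.0323
```

```bash
python3 - <<'E'
from h import *
goto(.5215,-.0879,.2,.6)
E
```

```text
t 11.8 pos [0.499  0.347  0.0148] yaw 85.76 need d [ 0.0225 -0.4349  0.1852] turn -1.4862 q7 0.35 w 0.0323 F [ 0.3 -1.7  6.4]
```

Call:
step_arm(
  commands=[
    [0.2,0,0,0.03,0],
    [0.2,0,0,0.04,0],
    [0.2,0.002,-0.03,0.03,-0.124],
    [0.2,0.002,-0.03,0.03,-0.124],
    [0.2,0.002,-0.03,0.03,-0.124],
    [0.2,0.002,-0.03,0,-0.124],
    [0.2,0.002,-0.03,0,-0.124],
    [0.2,0.002,-0.03,0,-0.124],
  ],
)

```text
time: 12.42
position: [0.5095, 0.1665, 0.1721]
tcp_rot: [2.924, 1.147, 0.003]
contact_force: [-0.3, -0.3, -0.5]
grip_width: 0.0323
```

Call:
step_arm(
  commands=[
    [0.2,0.002,-0.03,0,-0.124],
    [0.2,0.002,-0.03,0,-0.124],
    [0.2,0.002,-0.03,0,-0.124],
    [0.2,0.002,-0.03,0,-0.124],
    [0.2,0.002,-0.03,0,-0.124],
    [0.2,0.0005,-0.0195,0,-0.122],
    [0.2,0,0,0,0],
    [0.2,0,0,0,0],
  ],
)

```text
time: 13.08
position: [0.5195, -0.0033, 0.1708]
tcp_rot: [3.141, 0.014, -0.0]
contact_force: [-0.4, 1.3, -1.9]
grip_width: 0.0329
```

Call:
step_arm(
  commands=[
    [0.2,0,0,-0.03,0],
    [0.2,0,0,-0.03,0],
    [0.2,0,0,-0.03,0],
    [0.2,0,0,0,0],
    [0.2,0,0,0,0],
    [0.2,0,0,0,0],
    [0.2,0,0,0,0],
  ],
)

```text
time: 13.67
position: [0.5219, -0.0008, 0.0832]
tcp_rot: [-3.141, -0.02, -0.007]
contact_force: [0.4, -0.1, -0.2]
grip_width: 0.0323
```

```bash
python3 - <<'E'
from h import *
c=snap('wrist','w10'); goto(.5215,-.0024,.0478,0.6)
cv2.imwrite('pics/z11.png',cv2.resize(c['color'][150:400,190:450,::-1],(624,600),interpolation=2))
E
```

```text
t 13.7 pos [ 0.5219 -0.0012  0.0832] yaw 0.69 need d [-0.0004 -0.0012 -0.0354] turn -0.0016 q7 -0.29 w 0.0323 F [-0.3 -0.6 -0.9]
```

View pics/z11.png

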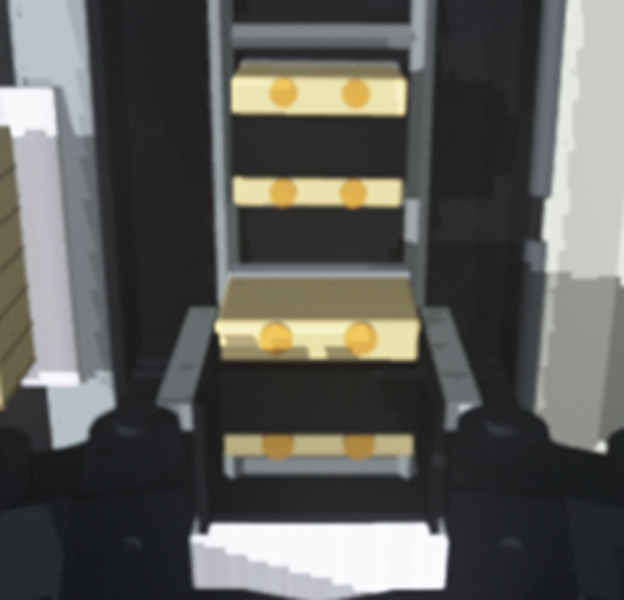

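Call:
step_arm(
  commands=[
    [0.2,0,-0.001,-0.01,0],
    [0.2,0,0,-0.01,0],
    [0.2,0,0,-0.006,0],
    [0.2,0,0,-0.004,0],
    [0.2,0,0,-0.003,0],
    [0.2,0,0,-0.002,0],
    [0.2,0,0,-0.002,0],
    [0.2,0,0,0,0],
  ],
)

```text
time: 14.38
position: [0.5204, -0.0028, 0.0477]
tcp_rot: [3.139, 0.017, -0.002]
contact_force: [-10.1, -0.9, 26.7]
grip_width: 0.0323
```

```bash
python3 - <<'E'
from h import *
goto(.5215,-.002,.0478,0.6)
E
```

```text
t 14.4 pos [ 0.5204 -0.0028  0.0477] yaw 0.63 need d [0.0011 0.0008 0.0001] turn -0.0005 q7 -0.33 w 0.0323 F [-10.1  -0.9  26.7]
```

Call:
step_arm(
  commands=[
    [0.2,0.001,0,0.001,0],
    [0.5,0,0,0,0],
    [0.5,0,0,0,0],
    [0.5,0,0,0,0],
    [0.5,0,0,0,0],
    [0.5,0,0,0.015,0],
    [0.5,0,0,0.03,0],
    [0.5,0,0,0.03,0],
  ],
)

```text
time: 15.05
position: [0.5188, -0.0028, 0.1187]
tcp_rot: [-3.141, -0.018, 0.008]
contact_force: [0.6, -0.1, 0.7]
grip_width: 0.0428
```

Call:
step_arm(
  commands=[
    [0.5,0,0,0.03,0],
    [0.5,0,-0.03,0.035,0],
    [0.5,0,-0.02,0.03,0],
    [0.5,0,0,0,0],
    [0.5,0,0,0,0],
    [0.5,0,0,0,0],
  ],
)

```text
time: 15.55
position: [0.5201, -0.0496, 0.2106]
tcp_rot: [-3.141, -0.017, 0.003]
contact_force: [-0.1, 0.5, 0.1]
grip_width: 0.0425
```

```bash
python3 - <<'E'
from h import *
c=snap('wrist','w11'); goto(.69,.017,.22,0); s=snap('scene','s11')
cv2.imwrite('pics/z12.png',cv2.resize(c['color'][0:300,190:490,::-1],(600,600),interpolation=2))
E
```

```text
t 15.6 pos [ 0.5195 -0.049   0.2098] yaw 0.7 need d [0.1705 0.066  0.0102] turn -0.0122 q7 -0.08 w 0.0424 F [ 0.4  0.5 -0.7]
```

View pics/z12.png

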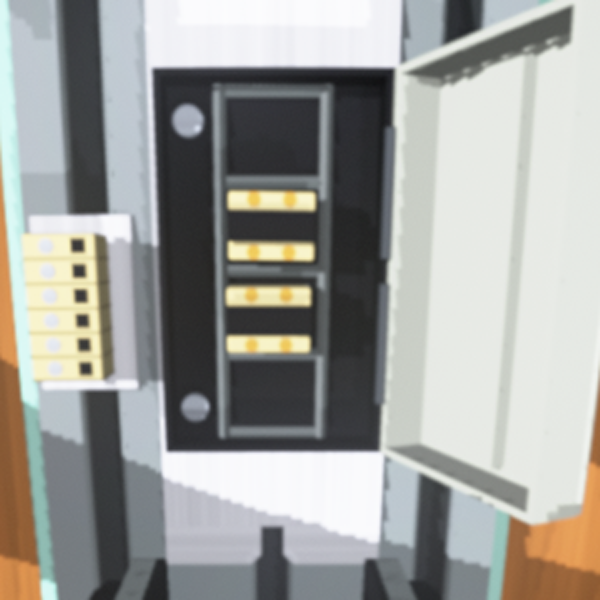

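View pics/s11.png

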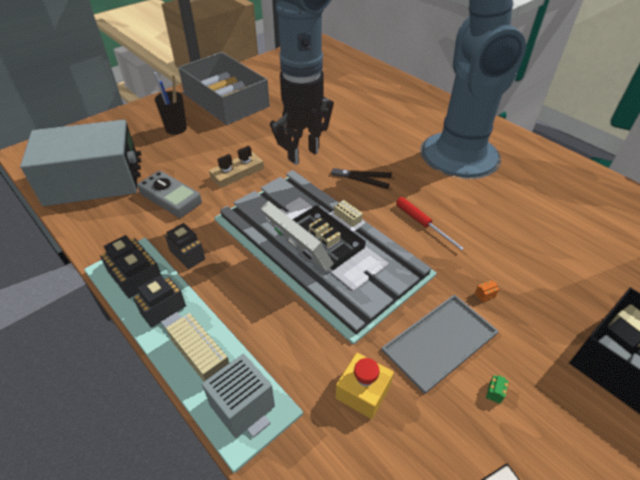

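```bash
python3 - <<'E'
from h import *
c=load('w11')
for z in (.063,):
  for r in blob(c,(295,80,355,190),(15,40,130),(40,255,255),z,20): print(r)
E
```

```text
([323.5, 171.8], (0.5201, -0.011), (34.5, 7.3), 0.6)
([323.7, 147.5], (0.5195, 0.0083), (34.7, 7.1), 0.6)
([324.6, 125.3], (0.5201, 0.0255), (34.2, 7.5), -0.8)
([325.2, 99.7], (0.5203, 0.0447), (34.4, 7.5), 0.6)
```

Call:
step_arm(
  commands=[
    [0,0.03,0.01,0.01,0],
    [0,0.03,0.012,0,-0.01],
    [0,0.03,0.012,0,0],
    [0,0.03,0.012,0,0],
    [0,0.03,0.01,0,0],
    [0,0.025,0.01,0,0],
    [0,0,0,-0.03,0],
    [0,0,0,-0.03,0],
  ],
)

```text
time: 16.32
position: [0.6982, 0.0203, 0.161]
tcp_rot: [-3.138, -0.008, -0.005]
contact_force: [-0.2, 0.5, -1.2]
grip_width: 0.0001
```

Call:
step_arm(
  commands=[
    [0,0,0,-0.034,0],
    [0,0,0,0,0],
    [0,0,0,0,0],
    [0,0,0,0,0],
  ],
)

```text
time: 16.65
position: [0.696, 0.0171, 0.1279]
tcp_rot: [-3.141, -0.003, -0.0]
contact_force: [0.6, 0.2, 0.8]
grip_width: 0.0
```

```bash
python3 - <<'E'
from h import *
goto(.6275,.017,.128,0); s=snap('scene','s12')
cv2.imwrite('pics/z13.png',cv2.resize(s['color'][130:330,170:410,::-1],(720,600),interpolation=2))
E
```

```text
t 16.6 pos [0.696  0.0171 0.1279] yaw 0.12 need d [-0.0685 -0.0001  0.0001] turn -0.0022 q7 -0.31 w 0.0 F [0.6 0.2 0.8]
```

View pics/z13.png

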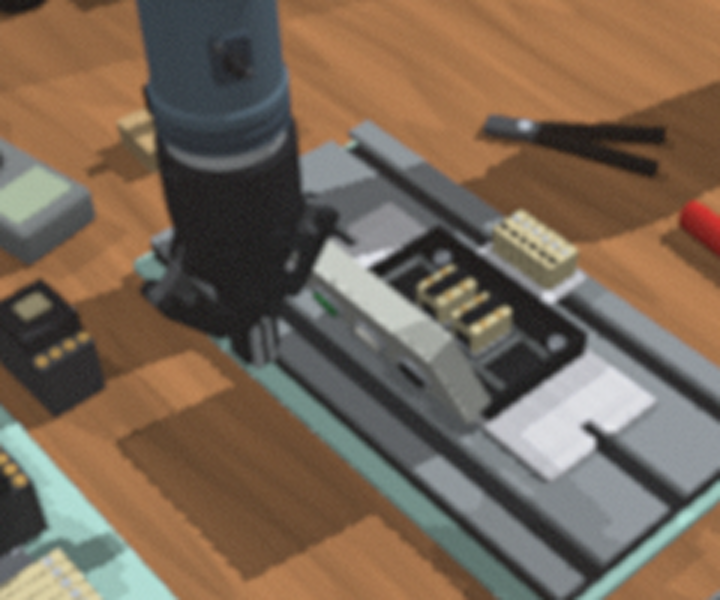

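Call:
step_arm(
  commands=[
    [0,-0.03,0,0,0],
    [0,-0.03,0,0,0],
    [0,-0.012,0,0.004,0],
    [0,-0.012,0,0.005,0],
    [0,-0.012,0,0.003,0],
    [0,-0.012,0,0.001,0],
    [0,-0.01,0,0,0],
    [0,-0.01,0,0,0],
  ],
)

```text
time: 17.37
position: [0.5724, 0.0165, 0.146]
tcp_rot: [3.141, 0.002, 0.019]
contact_force: [1.9, 0.0, 5.4]
grip_width: 0.0002
```

```bash
python3 - <<'E'
from h import *
goto(.535,.017,.139,0); s=snap('scene','s13')
cv2.imwrite('pics/z14.png',cv2.resize(s['color'][130:330,170:410,::-1],(720,600),interpolation=2))
E
```

```text
t 17.4 pos [0.5724 0.0165 0.146 ] yaw 0.07 need d [-0.0374  0.0005 -0.007 ] turn -0.0013 q7 -0.3 w 0.0002 F [1.9 0.  5.4]
```

View pics/z14.png

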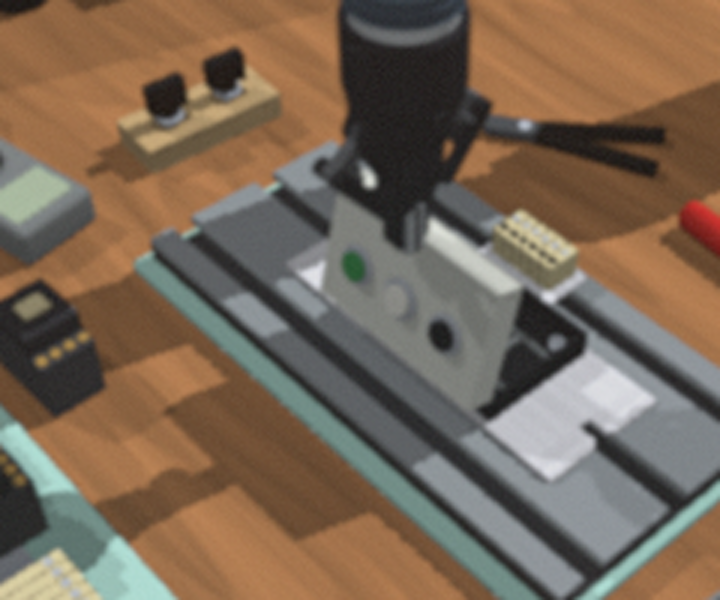

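Call:
step_arm(
  commands=[
    [0,-0.009,0,0,0],
    [0,-0.01,0,-0.002,0],
    [0,-0.009,0,-0.003,0],
    [0,-0.009,0,-0.005,0],
    [0,-0.008,0,-0.006,0],
    [0,-0.008,0,-0.006,0],
    [0,-0.007,0,-0.007,0],
    [0,-0.007,0,-0.007,0],
  ],
)

```text
time: 18.08
position: [0.4995, 0.016, 0.1032]
tcp_rot: [-3.141, -0.002, 0.002]
contact_force: [1.0, 0.4, 0.7]
grip_width: -0.0001
```

Call:
step_arm(
  commands=[
    [0,-0.005,0,-0.007,0],
    [0,-0.004,0,-0.007,0],
    [0,-0.004,0,-0.007,0],
    [0,-0.003,0,-0.007,0],
    [0,-0.002,0,-0.005,0],
    [0,0,0,0,0],
  ],
)

```text
time: 18.58
position: [0.4853, 0.016, 0.0774]
tcp_rot: [3.137, 0.001, 0.001]
contact_force: [-12.2, -2.0, 42.8]
grip_width: -0.0001
```

```bash
python3 - <<'E'
from h import *
goto(.487,.017,.078,0); s=snap('scene','s14')
cv2.imwrite('pics/z15.png',cv2.resize(s['color'][130:330,170:410,::-1],(720,600),interpolation=2))
E
```

```text
t 18.6 pos [0.4853 0.016  0.0774] yaw 0.04 need d [0.0017 0.001  0.0006] turn -0.0008 q7 -0.35 w -0.0001 F [-12.2  -2.   42.8]
```

View pics/z15.png

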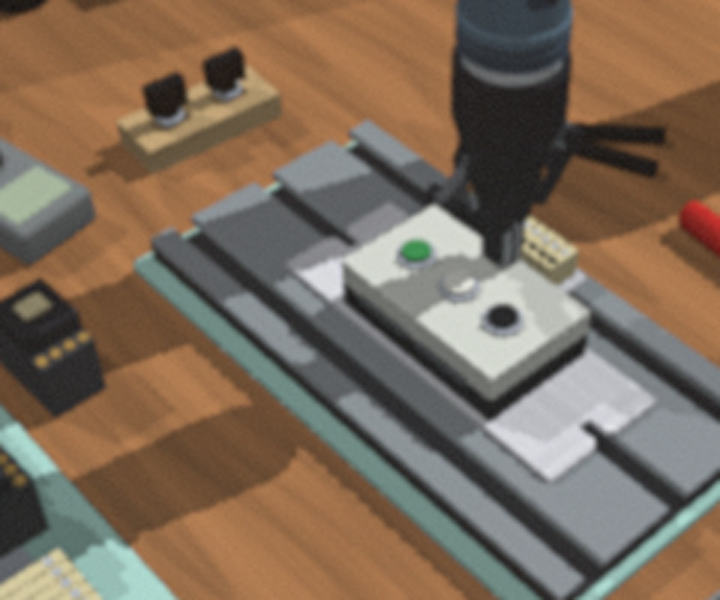

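Call:
step_arm(
  commands=[
    [0,0,0,0.03,0],
    [0,0,0,0.04,0],
    [0.3,0,-0.02,0.04,-0.12],
    [0.3,0,-0.035,0.02,-0.12],
    [0.3,0,-0.035,0,-0.12],
    [0.3,0,-0.035,0,-0.12],
    [0.3,0,-0.035,0,-0.12],
    [0.3,0,-0.035,0,-0.12],
  ],
)

```text
time: 19.3
position: [0.4822, -0.1792, 0.1984]
tcp_rot: [2.937, -1.114, -0.001]
contact_force: [-0.0, -0.0, 0.8]
grip_width: 0.0258
```

Call:
step_arm(
  commands=[
    [0.5,0,-0.035,0,-0.12],
    [0.5,0,-0.035,0,-0.12],
    [0.5,0,-0.035,0,-0.12],
    [0.5,0,-0.035,0,-0.12],
    [0.5,0,-0.016,0,-0.12],
    [0.5,0,0,0,-0.12],
    [0.5,0,0,0,-0.12],
    [0.5,0,0,0,0],
  ],
)

```text
time: 19.97
position: [0.4821, -0.3339, 0.1975]
tcp_rot: [2.231, -2.211, -0.003]
contact_force: [-0.1, -0.4, -0.0]
grip_width: 0.0425
```

Call:
step_arm(
  commands=[
    [0.5,0,0,0,0],
    [0.5,0,0,0,0],
  ],
)

```text
time: 20.13
position: [0.4827, -0.3329, 0.1982]
tcp_rot: [2.238, -2.204, -0.002]
contact_force: [-0.6, -0.1, 1.1]
grip_width: 0.0428
```

```bash
python3 - <<'E'
from h import *
c=snap('wrist','w15'); goto(.476,-.333,.2,90);snap('top','t15');snap('scene','s15')
E
```

```text
t 20.2 pos [ 0.4828 -0.333   0.1984] yaw -89.15 need d [-0.0068 -0.      0.0016] turn -0.0148 q7 -1.08 w 0.043 F [0.4 0.9 0.3]
```

View pics/w15.png

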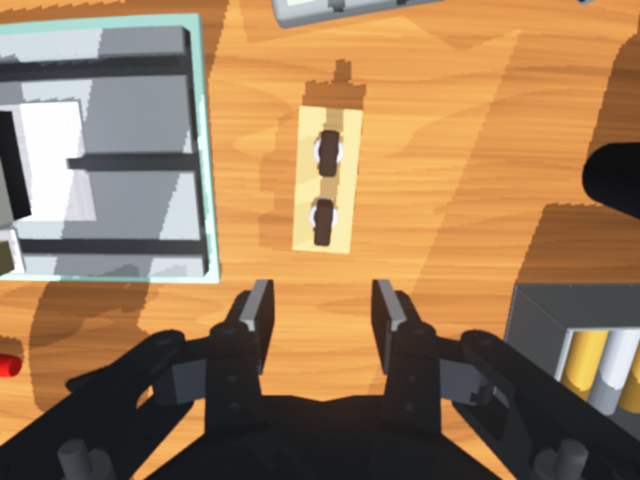

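View pics/s15.png

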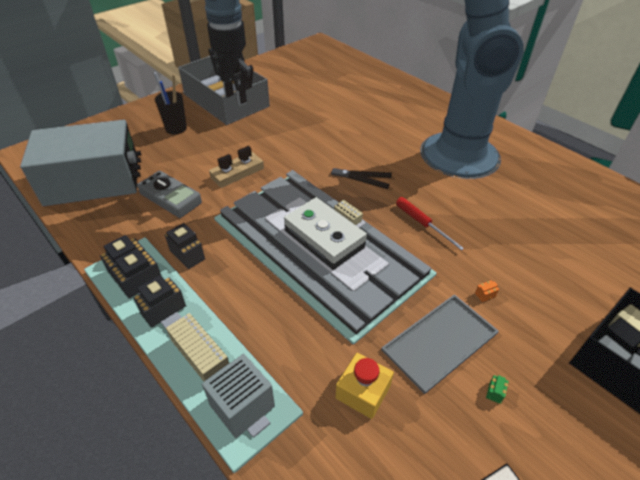

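```bash
python3 - <<'E'
from h import *
c=load('w15')
for r in blob(c,(295,110,360,250),(0,0,0),(180,255,80),.064,30): print(r)
cv2.imwrite('pics/z16.png',cv2.resize(c['color'][95:265,280:375,::-1],(335,600),interpolation=2))
E
```

```text
([324.1, 203.3], (0.4962, -0.3334), (10.4, 4.9), -89.2)
```

View pics/z16.png

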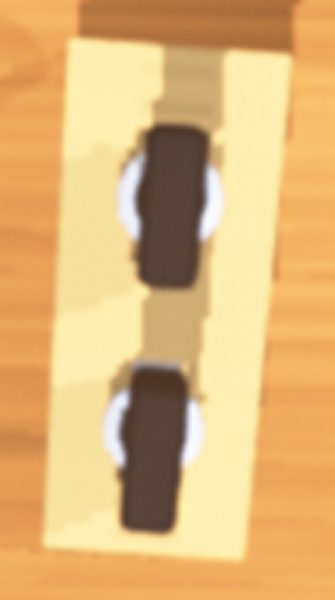

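```bash
python3 - <<'E'
from h import *
c=load('w15')
for v in (95,110):
  for r in blob(c,(295,115,360,250),(0,0,0),(180,160,v),.064,30): print(v,r)
W=plane(c,np.array([[67,38],[292,56],[245,560],[42,545]])/3.527+[280,95],.024); print(W.round(4),W.mean(0).round(4))
E
```

```text
95 ([322.9, 222.0], (0.4802, -0.3322), (37.4, 13.2), -3.0)
95 ([328.2, 152.6], (0.5353, -0.3355), (33.4, 13.9), 0.9)
110 ([322.8, 221.9], (0.4804, -0.3321), (38.2, 13.5), -3.4)
110 ([328.2, 152.8], (0.5353, -0.3354), (33.8, 14.0), -2.2)
[[ 0.5722 -0.3106  0.024 ]
 [ 0.5689 -0.3653  0.024 ]
 [ 0.4388 -0.3584  0.024 ]
 [ 0.4423 -0.3035  0.024 ]] [ 0.5055 -0.3344  0.024 ]
```

Call:
step_arm(
  commands=[
    [0.5,-0.0045,0.0005,-0.03,-0.067],
    [0.5,0,0,-0.03,0],
    [0.5,0,0,-0.03,0],
    [0.5,0,0,-0.02,0],
    [0.5,0,0,0,0],
    [0.5,0,0,0,0],
    [0.5,0,0,0,0],
  ],
)

```text
time: 20.87
position: [0.4795, -0.3337, 0.0902]
tcp_rot: [-2.159, 2.281, -0.004]
contact_force: [-0.1, 0.4, -0.4]
grip_width: 0.0427
```

```bash
python3 - <<'E'
from h import *
c=snap('wrist','w16'); goto(.478,-.3325,.042,-93)
cv2.imwrite('pics/z17.png',cv2.resize(c['color'][180:420,200:440,::-1],(600,600),interpolation=2))
E
```

```text
t 20.9 pos [ 0.48   -0.334   0.0909] yaw -93.14 need d [-0.002   0.0015 -0.0489] turn 0.0025 q7 -1.17 w 0.0426 F [-0.1  0.2  0.1]
```

View pics/z17.png

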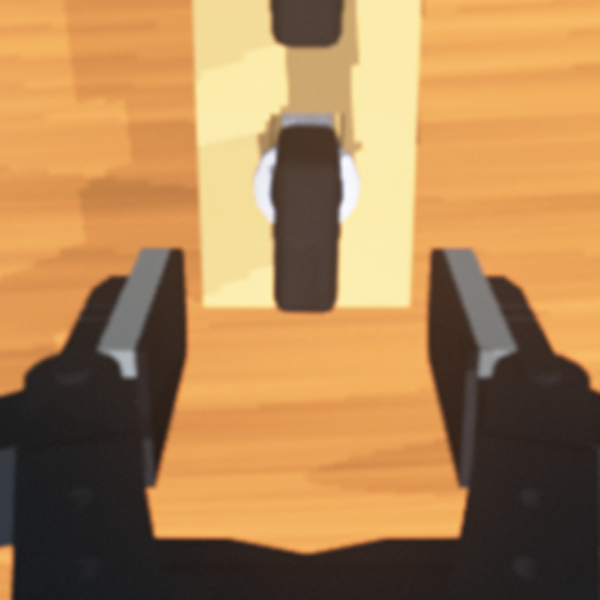

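```bash
python3 - <<'E'
from h import *
c=load('w16')
W=plane(c,np.array([[273,305],[338,305],[305,312]])/2.5+[200,180],.064);print(W.round(4))
W=plane(c,np.array([[305,125]])/2.5+[200,180],.036);print('far bottom',W.round(4))
for x in (.4765,.478): print((proj(c,[[x-.018,-.333,.064],[x+.018,-.333,.064],[x+.018,-.333,.036]])-[200,180])*2.5)
E
```

```text
[[ 0.4625 -0.3249  0.064 ]
 [ 0.4617 -0.3387  0.064 ]
 [ 0.4605 -0.3316  0.064 ]]
far bottom [[ 0.4939 -0.3335  0.036 ]]
[[311.97733127 319.90838443]
 [302.48824515 160.6410592 ]
 [302.82948331 122.66804724]]
[[311.60382107 313.6463192 ]
 [302.06855449 153.58835127]
 [302.46569618 116.46188343]]
```

Call:
step_arm(
  commands=[
    [0.5,-0.003,0.0015,-0.02,0],
    [0.5,0,0,-0.02,0],
    [0.5,0,0,-0.009,0],
    [0.5,0,0,0,0],
    [0,0,0,0,0],
    [0,0,0,0,0],
    [0,0,0,0,0],
    [0,0,0,0,0],
  ],
  force=80,
)

```text
time: 21.58
position: [0.4769, -0.3325, 0.0416]
tcp_rot: [-2.159, 2.281, -0.006]
contact_force: [0.8, 0.1, 4.0]
grip_width: 0.0127
```

Call:
step_arm(
  commands=[
    [0,0,0,0,0],
    [0,0,0,0,0],
    [0,0,0,0,0],
  ],
)

```text
time: 21.83
position: [0.4769, -0.3325, 0.0416]
tcp_rot: [-2.159, 2.281, -0.005]
contact_force: [0.1, -0.5, 6.5]
grip_width: 0.0126
```

```bash
python3 - <<'E'
from h import *
goto(.477,-.3325,.042,-93)
E
```

```text
t 21.8 pos [ 0.4769 -0.3325  0.0416] yaw -93.16 need d [ 0.0001 -0.      0.0004] turn 0.0028 q7 -1.19 w 0.0126 F [ 0.1 -0.5  6.5]
```

Call:
step_arm(
  commands=[
    [0,0,0,0.03,0],
    [0,0,0,0.035,0],
    [0,0,0,0.035,0],
    [0,0.004,0.015,0,0.12],
    [0,0.004,0.016,0,0.12],
    [0,0.004,0.016,0,0.12],
    [0,0.004,0.016,0,0.12],
    [0,0.004,0.016,0,0.12],
  ],
)

```text
time: 22.5
position: [0.4949, -0.2518, 0.1396]
tcp_rot: [2.741, -1.534, -0.001]
contact_force: [0.9, 0.6, -1.0]
grip_width: 0.0128
```

Call:
step_arm(
  commands=[
    [0,0.004,0.016,0,0.12],
    [0,0.004,0.016,0,0.12],
    [0,0.004,0.016,0,0.12],
    [0,0.004,0.016,0,0.12],
    [0,0.004,0.016,0,0.12],
    [0,0.004,0.016,0,0.12],
    [0,0.003,0,0,0.12],
    [0,0,0,0,0.12],
  ],
)

```text
time: 23.17
position: [0.5228, -0.1545, 0.1397]
tcp_rot: [-3.14, 0.089, -0.0]
contact_force: [0.6, 0.1, -0.8]
grip_width: 0.0124
```

Call:
step_arm(
  commands=[
    [0,0,0,0,0.078],
    [0,0,0,0,0],
    [0,0,0,0,0],
    [0,0,0,0,0],
  ],
)

```text
time: 23.5
position: [0.522, -0.1568, 0.1396]
tcp_rot: [-3.142, -0.016, 0.001]
contact_force: [0.6, -0.6, -0.5]
grip_width: 0.0127
```

```bash
python3 - <<'E'
from h import *
c=snap('wrist','w17'); goto(.524,-.157,.055,.7)
E
```

```text
t 23.6 pos [ 0.5221 -0.1568  0.1396] yaw 0.59 need d [ 0.0019 -0.0002 -0.0846] turn 0.002 q7 0.04 w 0.012 F [-0.5  0.2 -0.3]
```

View pics/w17.png

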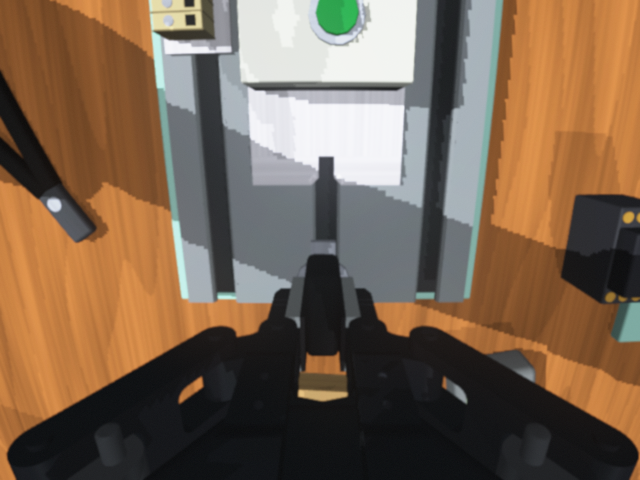

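```bash
python3 - <<'E'
import cv2
im=cv2.imread('pics/w17.png')
cv2.imwrite('pics/z18.png',cv2.resize(im[150:370,260:390],(473,800),interpolation=2)[:600]);
cv2.imwrite('pics/z19.png',cv2.resize(im[230:370,260:390],(557,600),interpolation=2))
E
```

```text
(no output)
```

View pics/z18.png

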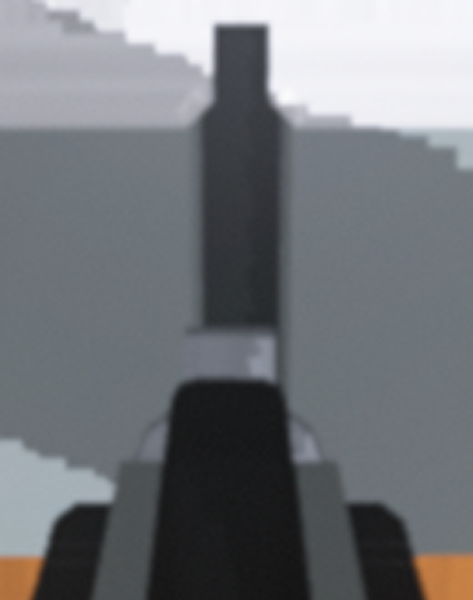

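View pics/z19.png

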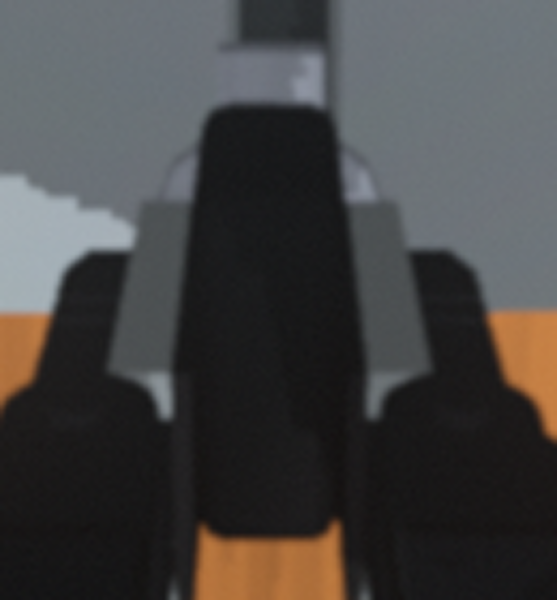

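```bash
python3 - <<'E'
from h import *
c=load('w17'); s=3.638; o=[260,150]
f=lambda P,z: plane(c,np.array(P,float)/s+o,z).round(4)
print('slot',f([[202,250],[278,250]],.028),f([[203,140],[280,140]],.028))
print('slot outer',f([[191,250],[287,250]],.03),f([[192,140],[290,140]],.03))
print('notch',f([[214,60],[268,60],[240,25]],.034))
print('head low',f([[187,330],[275,330]],.1396-.0376))
s=557/130;o=[260,230]
print('bar top far',f([[203,108],[335,108]],.1396+.0224),'near',f([[200,536],[338,536]],.1396-.0056))
print('flange',f([[160,200],[380,200]],.1396-.0125))
E
```

```text
slot [[ 0.5161 -0.149   0.028 ]
 [ 0.5316 -0.1488  0.028 ]] [[ 0.5162 -0.1263  0.028 ]
 [ 0.5316 -0.1262  0.028 ]]
slot outer [[ 0.5139 -0.1485  0.03  ]
 [ 0.5334 -0.1483  0.03  ]] [[ 0.5141 -0.126   0.03  ]
 [ 0.5335 -0.1258  0.03  ]]
notch [[ 0.5184 -0.1099  0.034 ]
 [ 0.5287 -0.1098  0.034 ]
 [ 0.5233 -0.1032  0.034 ]]
head low [[ 0.5154 -0.1423  0.102 ]
 [ 0.5283 -0.1422  0.102 ]]
bar top far [[ 0.5158 -0.1285  0.162 ]
 [ 0.5269 -0.1284  0.162 ]] near [[ 0.514  -0.1914  0.134 ]
 [ 0.5299 -0.1912  0.134 ]]
flange [[ 0.5094 -0.1524  0.1271]
 [ 0.5339 -0.1521  0.1271]]
```

Call:
step_arm(
  commands=[
    [0,0.002,0,-0.025,0],
    [0,0,0,-0.025,0],
    [0,0,0,-0.015,0],
    [0,0,0,0,0],
    [0,0,0,0,0],
    [0,0,0,0,0],
    [0,0,0,0,0],
  ],
)

```text
time: 24.13
position: [0.5258, -0.1569, 0.0763]
tcp_rot: [3.141, 0.018, 0.005]
contact_force: [0.3, -0.3, -0.3]
grip_width: 0.0123
```

```bash
python3 - <<'E'
from h import *
c=snap('wrist','w18'); goto(.524,-.157,.05,.5)
cv2.imwrite('pics/z20.png',cv2.resize(c['color'][150:300,260:390,::-1],(520,600),interpolation=2))
E
```

```text
t 24.2 pos [ 0.5257 -0.1569  0.0764] yaw 0.68 need d [-0.0017 -0.0001 -0.0264] turn -0.0031 q7 -0.01 w 0.0119 F [ 0.1  0.3 -0.5]
```

View pics/z20.png

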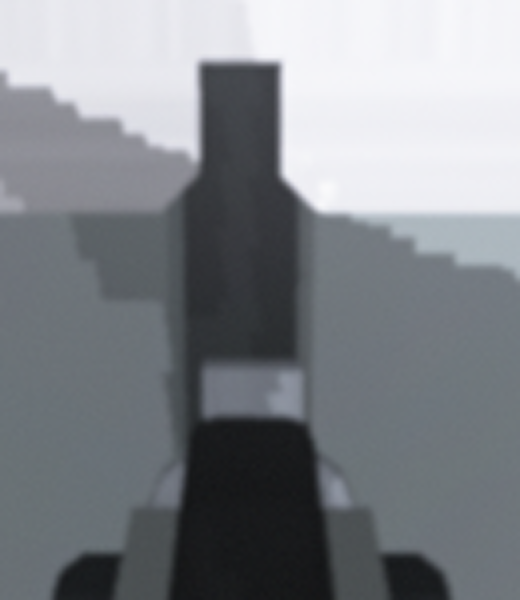

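Call:
step_arm(
  commands=[
    [0,-0.0016,0,0,0],
    [0,0,0,0,0],
    [0,0,0,0,0],
    [0,0,0,0,0],
  ],
)

```text
time: 24.52
position: [0.5228, -0.1567, 0.0751]
tcp_rot: [3.141, 0.019, 0.001]
contact_force: [-0.1, -0.7, -0.4]
grip_width: 0.0121
```

```bash
python3 - <<'E'
from h import *
goto(.524,-.157,.05,.5)
c=snap('wrist','w19')
cv2.imwrite('pics/z21.png',cv2.resize(c['color'][150:300,260:390,::-1],(520,600),interpolation=2))
f=lambda P,z: plane(c,np.array(P,float)/4+[260,150],z).round(4)
E
```

```text
t 24.5 pos [ 0.5228 -0.1567  0.0751] yaw 0.68 need d [ 0.0012 -0.0003 -0.0251] turn -0.0032 q7 -0.01 w 0.0121 F [-0.1 -0.7 -0.4]
```

View pics/z21.png

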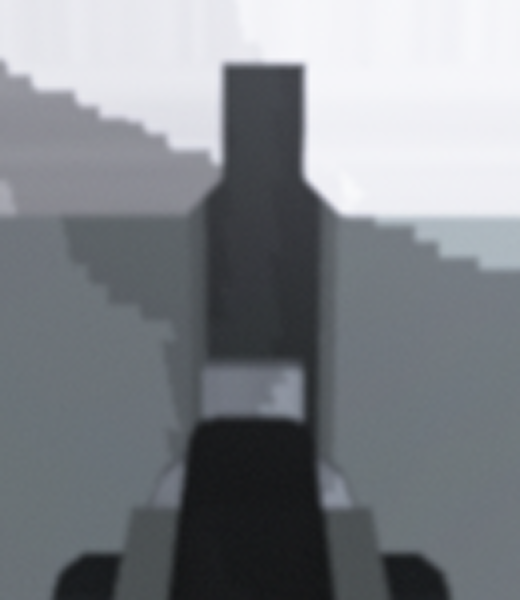

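Call:
step_arm(
  commands=[
    [0,0.0012,0,0,0],
    [0,0,0,0,0],
    [0,0,0,0,0],
    [0,0,0,0,0],
    [0,0,0,0,0],
  ],
)

```text
time: 24.98
position: [0.5239, -0.1566, 0.0747]
tcp_rot: [-3.141, -0.019, 0.0]
contact_force: [0.1, 0.2, -0.5]
grip_width: 0.0123
```

```bash
python3 - <<'E'
from h import *
goto(.5242,-.157,.05,.5)
c=snap('wrist','w20')
goto(.5242,-.157,.05,.5)
cv2.imwrite('pics/z22.png',cv2.resize(c['color'][150:300,260:390,::-1],(520,600),interpolation=2))
E
```

```text
t 25.0 pos [ 0.5239 -0.1566  0.0747] yaw 0.69 need d [ 0.0003 -0.0004 -0.0247] turn -0.0033 q7 -0.01 w 0.0123 F [ 0.1  0.2 -0.5]
t 25.0 pos [ 0.5239 -0.1566  0.0747] yaw 0.69 need d [ 0.0003 -0.0004 -0.0247] turn -0.0034 q7 -0.01 w 0.0121 F [-0.4 -0.5 -1. ]
```

View pics/z22.png

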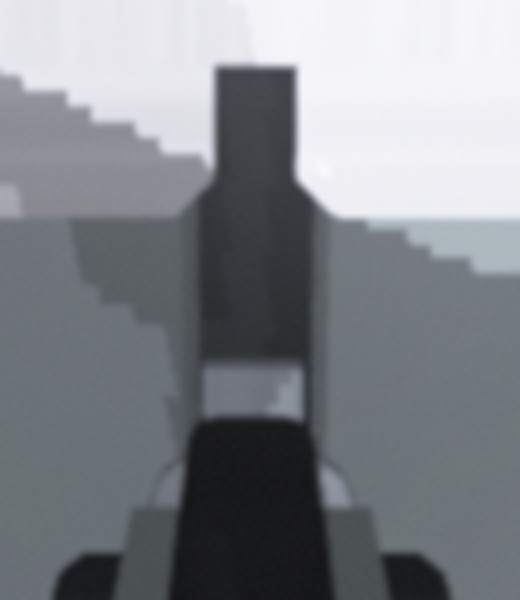

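Call:
step_arm(
  commands=[
    [0,0.0002,0,-0.004,0],
    [0,0,0,-0.004,0],
    [0,0,0,-0.004,0],
    [0,0,0,-0.004,0],
    [0,0,0,-0.003,0],
    [0,0,0,-0.003,0],
    [0,0,0,-0.002,0],
    [0,0,0,0,0],
  ],
)

```text
time: 25.7
position: [0.5237, -0.1565, 0.0501]
tcp_rot: [-3.141, -0.019, 0.002]
contact_force: [0.7, -0.2, 0.5]
grip_width: 0.0122
```

```bash
python3 - <<'E'
from h import *
goto(.5242,-.157,.05,.5)
c=snap('wrist','w21')
cv2.imwrite('pics/z23.png',cv2.resize(c['color'][110:290,240:410,::-1],(566,600),interpolation=2))
E
```

```text
t 25.7 pos [ 0.5237 -0.1565  0.0501] yaw 0.7 need d [ 0.0005 -0.0005 -0.0001] turn -0.0034 q7 -0.03 w 0.0122 F [ 0.7 -0.2  0.5]
```

View pics/z23.png

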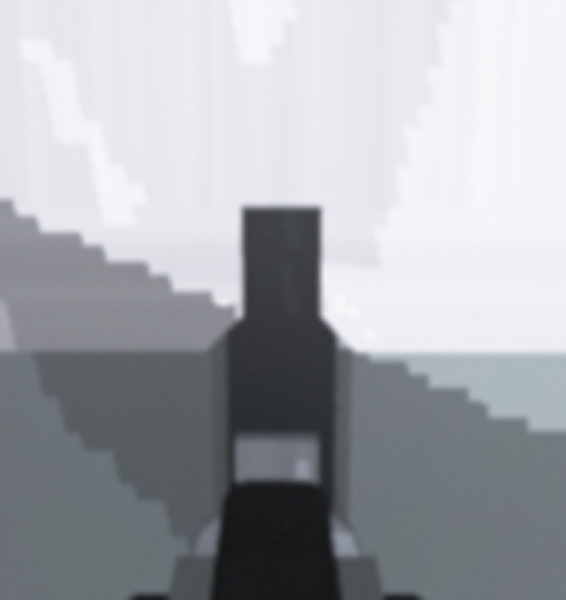

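Call:
step_arm(
  commands=[
    [0,0,0.01,0,0],
    [0,0,0.012,0,0],
    [0,0,0.012,0,0],
    [0,0,0.008,0,0],
    [0,0,0.004,0,0],
    [0,0,0,0,0],
    [0,0,0,0,0],
  ],
)

```text
time: 26.33
position: [0.5242, -0.1102, 0.0509]
tcp_rot: [3.141, 0.02, 0.0]
contact_force: [-0.1, -0.8, -1.2]
grip_width: 0.0125
```

```bash
python3 - <<'E'
from h import *
goto(.5236,-.107,.05,.5)
c=snap('wrist','w22')
cv2.imwrite('pics/z24.png',cv2.resize(c['color'][140:320,240:410,::-1],(566,600),interpolation=2))
E
```

```text
t 26.3 pos [ 0.5242 -0.1102  0.0509] yaw 0.73 need d [-0.0006  0.0032 -0.0009] turn -0.0041 q7 -0.12 w 0.0125 F [-0.1 -0.8 -1.2]
```

View pics/z24.png

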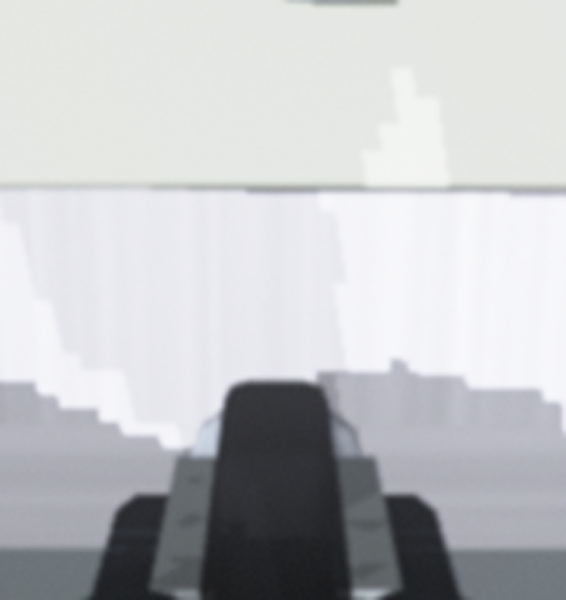

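Call:
step_arm(
  commands=[
    [0,0,0.001,0,0],
    [0,0,0.001,0,0],
    [0,0,0.001,0,0],
    [0,0,0,0,0],
    [0,0,0,0,0],
  ],
)

```text
time: 26.8
position: [0.5241, -0.1082, 0.0507]
tcp_rot: [3.141, 0.018, -0.0]
contact_force: [0.6, -1.1, -1.5]
grip_width: 0.0123
```

Call:
step_arm(
  commands=[
    [0,0,0.001,0,0],
    [0,0,0,0,0],
  ],
)

```text
time: 26.97
position: [0.524, -0.1079, 0.0508]
tcp_rot: [3.14, 0.018, -0.0]
contact_force: [0.6, -2.5, -0.6]
grip_width: 0.0125
```

Call:
step_arm(
  commands=[
    [0,0,0.001,0,0],
    [0,0,0.001,0,0],
    [0,0,0,0,0],
    [0,0,0,0,0],
  ],
)

```text
time: 27.3
position: [0.524, -0.1076, 0.0508]
tcp_rot: [3.138, 0.016, -0.0]
contact_force: [0.2, -6.3, -1.9]
grip_width: 0.0124
```

Call:
step_arm(
  commands=[
    [0,0,-0.001,0,-0.12],
    [0,0,0,0,-0.12],
    [0,0,0,0,-0.12],
    [0,0,0,0,-0.12],
    [0,0,0,0,-0.12],
    [0,0,0,0,-0.12],
    [0,0,0,0,-0.12],
    [0,0,0,0,-0.12],
  ],
)

```text
time: 27.97
position: [0.5219, -0.1072, 0.0502]
tcp_rot: [2.787, -1.442, -0.005]
contact_force: [-2.9, -4.3, -0.4]
grip_width: 0.0126
```

Call:
step_arm(
  commands=[
    [0,0,0,0,-0.12],
    [0,0,0,0,-0.12],
    [0,0,0,0,-0.12],
    [0,0,0,0,-0.12],
    [0,0,0,0,-0.12],
    [0,0,0,0,-0.011],
    [0,0,0,0,0],
    [0,0,0,0,0],
  ],
)

```text
time: 28.63
position: [0.5225, -0.1066, 0.0502]
tcp_rot: [2.235, -2.204, -0.002]
contact_force: [-2.7, -4.7, -1.7]
grip_width: 0.0124
```

```bash
python3 - <<'E'
from h import *
goto(.5236,-.107,.05,-89.4)
c=snap('wrist','w23')
cv2.imwrite('pics/z25.png',cv2.resize(c['color'][140:380,200:440,::-1],(600,600),interpolation=2))
E
```

```text
t 28.6 pos [ 0.5225 -0.1066  0.0502] yaw -89.19 need d [ 0.0011 -0.0004 -0.0002] turn -0.0037 q7 -1.53 w 0.0124 F [-2.7 -4.7 -1.7]
```

View pics/z25.png

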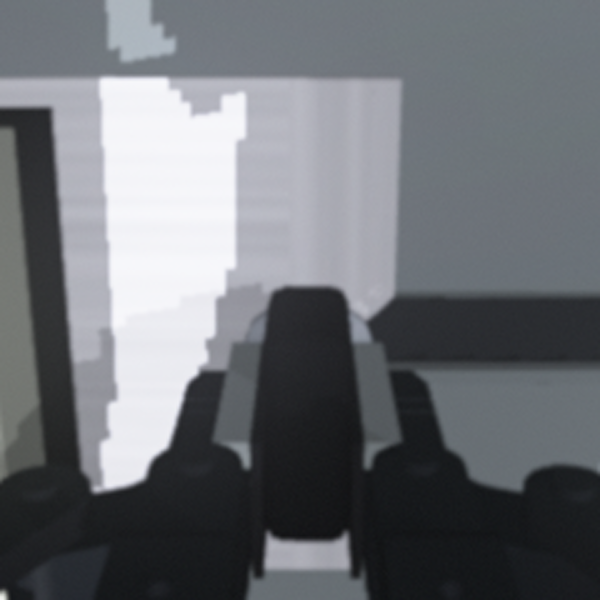

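Call:
step_arm(
  commands=[
    [0,0,0,-0.0006,0],
    [0,0,0,0,0],
    [0.35,0,0,0,0],
    [0.35,0,0,0,0],
    [0.35,0,0,0,0],
    [0.35,0,0,0.015,0],
    [0.5,0,0,0.03,0],
    [0.5,0,0,0.03,0],
  ],
)

```text
time: 29.35
position: [0.5234, -0.1037, 0.1249]
tcp_rot: [2.237, -2.205, -0.005]
contact_force: [0.2, 0.0, 0.3]
grip_width: 0.0428
```

Call:
step_arm(
  commands=[
    [0.5,0,0,0.03,0],
    [0.5,-0.03,0,0.02,0],
    [0.5,-0.03,0,0,0],
    [0.5,0,0,0,0],
    [0.5,0,0,0,0],
  ],
)

```text
time: 29.77
position: [0.4631, -0.1047, 0.1754]
tcp_rot: [-2.236, 2.206, -0.001]
contact_force: [0.5, 0.3, 0.5]
grip_width: 0.0425
```

```bash
python3 - <<'E'
from h import *
goto(.5345,-.3355,.09,-93)
c=snap('wrist','w24');
cv2.imwrite('pics/z26.png',cv2.resize(c['color'][60:300,200:440,::-1],(600,600),interpolation=2))
E
```

```text
t 29.8 pos [ 0.4631 -0.1047  0.1754] yaw -89.25 need d [ 0.0714 -0.2308 -0.0854] turn -0.0654 q7 -1.45 w 0.0425 F [0.5 0.3 0.5]
```

View pics/z26.png

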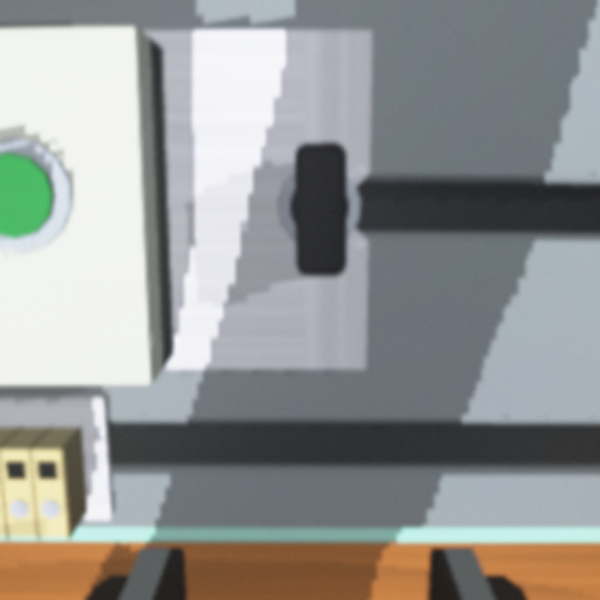

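```bash
python3 - <<'E'
from h import *
c=load('w24')
for r in blob(c,(312,110,345,175),(0,0,0),(180,160,80),.072,30): print(r)
E
```

```text
([327.7, 143.5], (0.5242, -0.1065), (34.0, 14.3), 0.7)
```

Call:
step_arm(
  commands=[
    [0.5,0.01,-0.035,0,-0.02],
    [0.5,0.011,-0.035,0,-0.02],
    [0.5,0.01,-0.035,0,-0.02],
    [0.5,0.01,-0.035,0,0],
    [0.5,0.01,-0.035,0,0],
    [0.5,0.01,-0.035,-0.02,0],
    [0.5,0.01,-0.021,-0.03,0],
    [0.5,0,0,-0.03,0],
  ],
)

```text
time: 30.48
position: [0.5387, -0.3451, 0.0954]
tcp_rot: [-2.16, 2.281, -0.016]
contact_force: [0.7, -0.1, -0.5]
grip_width: 0.0426
```

Call:
step_arm(
  commands=[
    [0.5,0,0,0,0],
    [0.5,0,0,0,0],
    [0.5,0,0,0,0],
  ],
)

```text
time: 30.73
position: [0.5369, -0.3353, 0.0957]
tcp_rot: [-2.169, 2.271, -0.001]
contact_force: [-0.9, 0.9, 0.3]
grip_width: 0.0425
```

```bash
python3 - <<'E'
from h import *
c=snap('wrist','w25'); goto(.535,-.3358,.0416,-93)
cv2.imwrite('pics/z27.png',cv2.resize(c['color'][180:420,200:440,::-1],(600,600),interpolation=2))
E
```

```text
t 30.8 pos [ 0.5374 -0.3357  0.0969] yaw -92.62 need d [-0.0024 -0.0001 -0.0553] turn -0.0067 q7 -1.15 w 0.0424 F [ 0.8 -0.  -0. ]
```

View pics/z27.png

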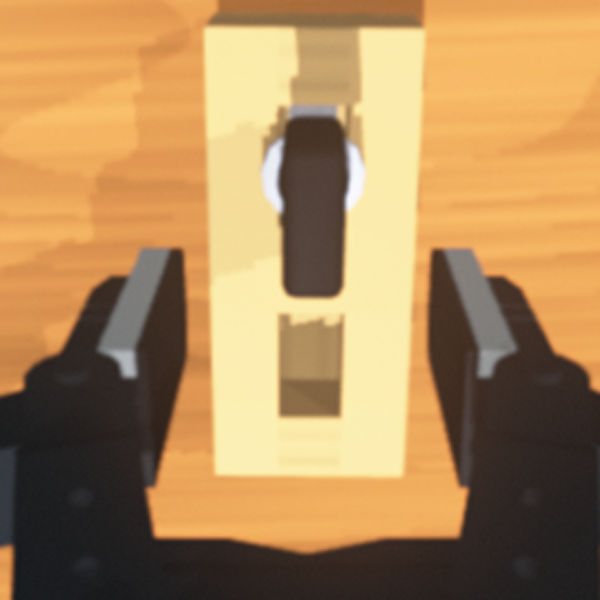

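Bolt A stands at (0.5242, −0.1065), matching notch_right. Measuring bolt B's bar the same way.

```bash
python3 - <<'E'
from h import *
c=load('w25')
print(plane(c,np.array([[313,298],[281,290],[345,290]])/2.5+[200,180],.064).round(4), plane(c,np.array([[316,116]])/2.5+[200,180],.036).round(4))
E
```

```text
[[ 0.5182 -0.3352  0.064 ]
 [ 0.5205 -0.3283  0.064 ]
 [ 0.5198 -0.3422  0.064 ]] [[ 0.5518 -0.3375  0.036 ]]
```

Call:
step_arm(
  commands=[
    [0.5,-0.0022,0,-0.02,-0.005],
    [0.5,0,0,-0.02,0],
    [0.5,0,0,-0.015,0],
    [0.5,0,0,0,0],
    [0.5,0,0,0,0],
    [0,0,0,0,0],
    [0,0,0,0,0],
    [0,0,0,0,0],
  ],
)

```text
time: 31.45
position: [0.5348, -0.3373, 0.0427]
tcp_rot: [-2.161, 2.278, -0.006]
contact_force: [-0.4, -0.1, -0.6]
grip_width: 0.0125
```

Call:
step_arm(
  commands=[
    [0,0,0,0,0],
    [0,0,0,0,0],
    [0,0,0,0,0],
    [0,0,0,0,0],
  ],
)

```text
time: 31.78
position: [0.5349, -0.3373, 0.0427]
tcp_rot: [-2.161, 2.278, -0.006]
contact_force: [-0.7, 0.4, 6.9]
grip_width: 0.0119
```

```bash
python3 - <<'E'
from h import *
goto(.522,.192,.15,.7)
E
```

```text
t 31.8 pos [ 0.5349 -0.3373  0.0427] yaw -93.04 need d [-0.0129  0.5293  0.1073] turn -1.5055 q7 -1.16 w 0.0119 F [-0.7  0.4  6.9]
```

Call:
step_arm(
  commands=[
    [0,0,0,0.03,0],
    [0,0,0,0.04,0],
    [0,0,0,0.04,0],
    [0,0,0.03,0.01,0.12],
    [0,0,0.035,0,0.12],
    [0,0,0.035,0,0.12],
    [0,0,0.035,0,0.12],
    [0,0,0.035,0,0.12],
  ],
)

```text
time: 32.45
position: [0.5325, -0.1653, 0.1606]
tcp_rot: [2.743, -1.532, 0.001]
contact_force: [0.6, 0.6, -0.7]
grip_width: 0.0125
```

Call:
step_arm(
  commands=[
    [0,-0.002,0.035,0,0.12],
    [0,-0.002,0.035,0,0.12],
    [0,-0.002,0.035,0,0.12],
    [0,-0.002,0.035,0,0.12],
    [0,-0.002,0.035,0,0.12],
    [0,-0.002,0.035,0,0.12],
    [0,-0.001,0.035,0,0.12],
    [0,0,0.035,0,0.12],
  ],
)

```text
time: 33.12
position: [0.5193, 0.1146, 0.1603]
tcp_rot: [3.14, -0.092, 0.0]
contact_force: [0.8, 1.0, -1.4]
grip_width: 0.0124
```

Call:
step_arm(
  commands=[
    [0,0,0.035,0,0.075],
    [0,0,0.035,0,0],
    [0,0,0.009,-0.02,0],
    [0,0,0,0,0],
    [0,0,0,0,0],
    [0,0,0,0,0],
    [0,0,0,0,0],
  ],
)

```text
time: 33.7
position: [0.5208, 0.1904, 0.1406]
tcp_rot: [3.141, 0.013, 0.001]
contact_force: [-0.5, 0.4, -0.5]
grip_width: 0.0125
```

```bash
python3 - <<'E'
from h import *
c=snap('wrist','w26'); goto(.520,.191,.0755,.7)
E
```

```text
t 33.8 pos [0.5209 0.1905 0.1407] yaw 0.45 need d [-0.0009  0.0005 -0.0652] turn 0.0043 q7 -0.61 w 0.0126 F [-0.2 -0.5 -0.6]
```

View pics/w26.png

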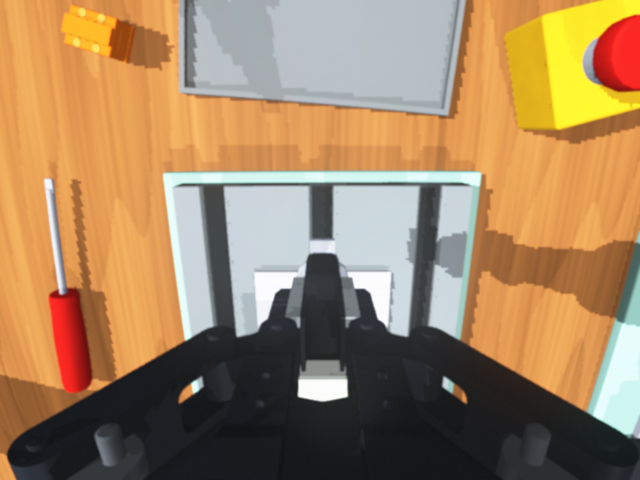

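```bash
python3 - <<'E'
import cv2
im=cv2.imread('pics/w26.png')
cv2.imwrite('pics/z28.png',cv2.resize(im[170:290,260:390],(650,600),interpolation=2))
E
```

```text
(no output)
```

View pics/z28.png

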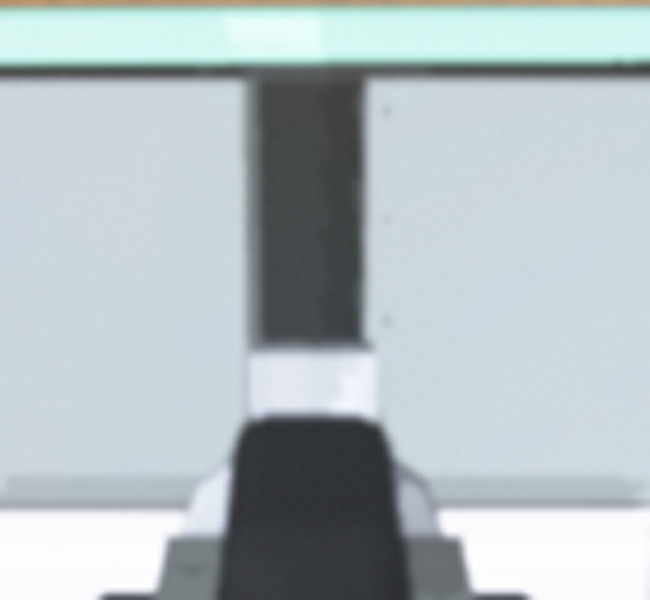

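```bash
python3 - <<'E'
from h import *
c=load('w26'); s=5; o=[260,170]
f=lambda P,z: plane(c,np.array(P,float)/s+o,z).round(4)
print('slot',f([[261,320],[362,320]],.028),f([[260,120],[363,120]],.028))
print('outer',f([[248,320],[372,320]],.03))
print('head',f([[249,348],[376,348]],.1407-.0387))
print('carrier edge',f([[300,505]],.034),'plate end',f([[300,78]],.03))
E
```

```text
slot [[0.5126 0.1859 0.028 ]
 [0.5278 0.1861 0.028 ]] [[0.5124 0.2165 0.028 ]
 [0.5275 0.2167 0.028 ]]
outer [[0.5107 0.1865 0.03  ]
 [0.5293 0.1867 0.03  ]]
head [[0.5133 0.2052 0.102 ]
 [0.527  0.2053 0.102 ]]
carrier edge [[0.5186 0.1583 0.034 ]] plate end [[0.5183 0.2231 0.03  ]]
```

Call:
step_arm(
  commands=[
    [0,0,0,-0.025,0],
    [0,0,0,-0.025,0],
    [0,0,0,-0.013,0],
    [0,0,0,0,0],
    [0,0,0,0,0],
    [0,0,0,0,0],
    [0,0,0,0,0],
    [0,0,0,0,0],
  ],
)

```text
time: 34.42
position: [0.5211, 0.1929, 0.0787]
tcp_rot: [-3.141, -0.017, -0.004]
contact_force: [-0.3, 0.4, -0.9]
grip_width: 0.0127
```

```bash
python3 - <<'E'
from h import *
c=snap('wrist','w27'); goto(.5208,.191,.0507,.7)
cv2.imwrite('pics/z29.png',cv2.resize(c['color'][170:290,260:390,::-1],(650,600),interpolation=2))
E
```

```text
t 34.5 pos [0.5209 0.1928 0.0784] yaw 0.63 need d [-0.0001 -0.0018 -0.0277] turn 0.0012 q7 -0.66 w 0.0123 F [-0.2  0.1 -0.5]
```

View pics/z29.png

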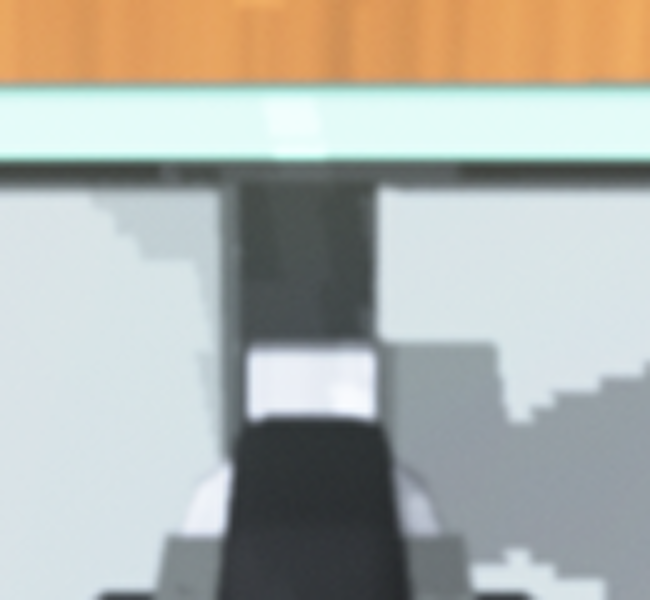

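Call:
step_arm(
  commands=[
    [0,-0.0004,0,-0.004,0],
    [0,0,0,-0.004,0],
    [0,0,0,-0.004,0],
    [0,0,0,-0.004,0],
    [0,0,0,-0.004,0],
    [0,0,0,-0.004,0],
    [0,0,0,-0.003,0],
    [0,0,0,0,0],
  ],
)

```text
time: 35.13
position: [0.5193, 0.1925, 0.0507]
tcp_rot: [3.14, 0.018, -0.002]
contact_force: [-1.6, -0.2, 4.7]
grip_width: 0.0122
```

```bash
python3 - <<'E'
from h import *
goto(.5208,.1415,.0507,.7)
c=snap('wrist','w28');
cv2.imwrite('pics/z30.png',cv2.resize(c['color'][170:290,260:390,::-1],(650,600),interpolation=2))
E
```

```text
t 35.1 pos [0.5193 0.1925 0.0507] yaw 0.64 need d [ 0.0015 -0.051  -0.    ] turn 0.001 q7 -0.69 w 0.0122 F [-1.6 -0.2  4.7]
```

View pics/z30.png

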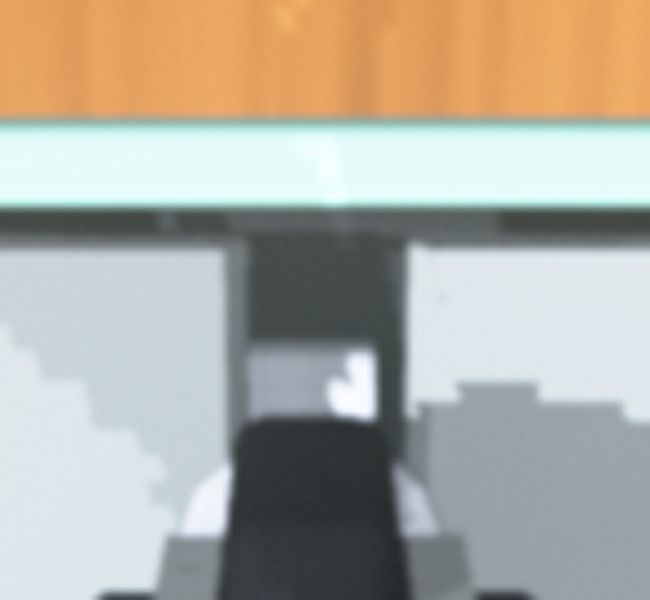

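Call:
step_arm(
  commands=[
    [0,0.001,0,0.0012,0],
    [0,0,0,0,0],
    [0,0,-0.01,0,0],
    [0,0.0003,-0.012,0,0],
    [0,0.0003,-0.012,0,0],
    [0,0,-0.008,0,0],
    [0,0,-0.004,0,0],
    [0,0,0,0,0],
  ],
)

```text
time: 35.85
position: [0.5213, 0.1437, 0.0511]
tcp_rot: [3.14, 0.012, -0.001]
contact_force: [-0.2, 0.1, 0.9]
grip_width: 0.0125
```

```bash
python3 - <<'E'
from h import *
goto(.5213,.1415,.0515,.7)
E
```

```text
t 35.9 pos [0.5213 0.1437 0.0511] yaw 0.43 need d [ 0.     -0.0022  0.0004] turn 0.0048 q7 -0.6 w 0.0125 F [-0.2  0.1  0.9]
```

Call:
step_arm(
  commands=[
    [0,0,-0.001,0,0],
    [0,0,-0.001,0,0],
    [0,0,-0.001,0,0],
    [0,0,0,0,0],
    [0,0,0,0,0],
  ],
)

```text
time: 36.27
position: [0.5211, 0.1439, 0.0514]
tcp_rot: [-3.141, -0.019, -0.0]
contact_force: [0.6, -0.2, -0.7]
grip_width: 0.0124
```

Call:
step_arm(
  commands=[
    [0,0,-0.001,0,0],
    [0,0,-0.001,0,0],
    [0,0,0,0,0],
    [0,0,0,0,0],
  ],
)

```text
time: 36.6
position: [0.5211, 0.1413, 0.0513]
tcp_rot: [3.141, 0.017, -0.0]
contact_force: [0.2, -0.3, -1.1]
grip_width: 0.0126
```

Call:
step_arm(
  commands=[
    [0,0,-0.001,0,0],
    [0,0,-0.001,0,0],
    [0,0,0,0,0],
    [0,0,0,0,0],
    [0,0,0,0,0],
  ],
)

```text
time: 37.02
position: [0.5211, 0.1394, 0.0514]
tcp_rot: [3.142, 0.017, -0.0]
contact_force: [0.3, 0.5, -0.6]
grip_width: 0.0122
```

```bash
python3 - <<'E'
from h import *
c=snap('wrist','w29');goto(.5213,.1415,.0515,.7)
cv2.imwrite('pics/z31.png',cv2.resize(c['color'][170:350,230:420,::-1],(633,600),interpolation=2))
E
```

```text
t 37.1 pos [0.5211 0.1393 0.0514] yaw 0.63 need d [0.0002 0.0022 0.0001] turn 0.0012 q7 -0.59 w 0.0124 F [-0.3 -0.6 -0.3]
```

View pics/z31.png

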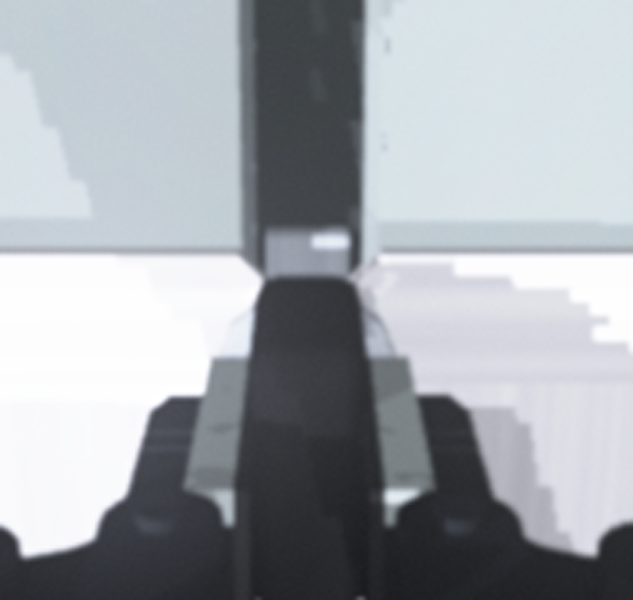

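```bash
python3 - <<'E'
from h import *
c=load('w29'); k=633/190
f=lambda P,z: plane(c,np.array(P,float)/k+[230,170],z).round(4)
print('head end',f([[308,230]],.0127),'head top end',f([[308,274]],.0187),'carrier edge',f([[200,252],[420,252]],.034))
print('bar top end',f([[308,280]],.0514+.0214))
E
```

```text
head end [[0.5204 0.1544 0.0127]] head top end [[0.5205 0.149  0.0187]] carrier edge [[0.5049 0.1577 0.034 ]
 [0.5365 0.158  0.034 ]]
bar top end [[0.5203 0.1677 0.0728]]
```

Call:
step_arm(
  commands=[
    [0,0,-0.001,0,0],
    [0,0,0,0,0],
    [0,0,-0.001,0,0],
    [0,0,0,0,0],
    [0,0,0,0,0],
  ],
)

```text
time: 37.48
position: [0.5211, 0.1388, 0.0515]
tcp_rot: [-3.14, -0.019, -0.001]
contact_force: [-0.7, 4.4, -1.7]
grip_width: 0.0122
```

Call:
step_arm(
  commands=[
    [0,0,0.002,0,0.12],
    [0,0,0,0,0.12],
    [0,0,0,0,0.12],
    [0,0,0,0,0.12],
    [0,0,0,0,0.12],
    [0,0,0,0,0.12],
    [0,0,0,0,0.12],
    [0,0,0,0,0.12],
  ],
)

```text
time: 38.15
position: [0.5211, 0.1397, 0.0514]
tcp_rot: [-2.774, -1.474, -0.0]
contact_force: [0.1, 2.6, -0.7]
grip_width: 0.0122
```

Call:
step_arm(
  commands=[
    [0,0,0,0,0.12],
    [0,0,0,0,0.12],
    [0,0,0,0,0.12],
    [0,0,0,0,0.12],
    [0,0,0,0,0.12],
    [0,0,0,0,0.011],
    [0,0,0,0,0],
    [0,0,0,0,0],
  ],
)

```text
time: 38.82
position: [0.5213, 0.1404, 0.0516]
tcp_rot: [-2.211, -2.231, -0.003]
contact_force: [-0.8, 4.5, -2.1]
grip_width: 0.0124
```

```bash
python3 - <<'E'
from h import *
goto(.5205,.1412,.0508,90.6)
c=snap('wrist','w30');
cv2.imwrite('pics/z32.png',cv2.resize(c['color'][140:380,200:440,::-1],(600,600),interpolation=2))
E
```

```text
t 38.8 pos [0.5213 0.1404 0.0516] yaw 90.53 need d [-0.0008  0.0008 -0.0008] turn 0.0013 q7 0.79 w 0.0124 F [-0.8  4.5 -2.1]
```

View pics/z32.png

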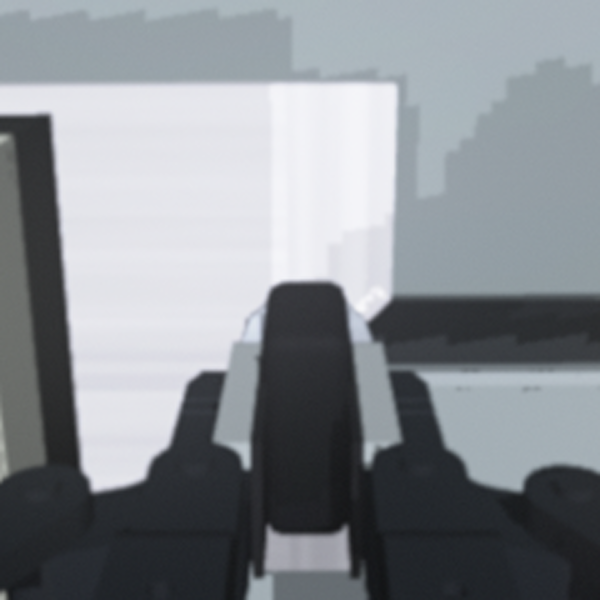

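Call:
step_arm(
  commands=[
    [0,0,0.0005,-0.0008,0],
    [0,0,0,0,0],
    [0.35,0,0,0,0],
    [0.35,0,0,0,0],
    [0.35,0,0,0,0],
    [0.35,0,0,0.015,0],
    [0.5,0,0,0.03,0],
    [0.5,0,0,0.03,0],
  ],
)

```text
time: 39.53
position: [0.5199, 0.1385, 0.1259]
tcp_rot: [-2.209, -2.232, 0.006]
contact_force: [0.8, -0.1, 0.5]
grip_width: 0.0425
```

Call:
step_arm(
  commands=[
    [0.5,0,0,0.035,0],
    [0.5,0.03,0,0.035,0],
    [0.5,0.03,0,0.03,0],
    [0.5,0,-0.03,0,0],
    [0.5,0,-0.03,0,0],
    [0.5,0,0,0,0],
    [0.5,0,0,0,0],
    [0.5,0,0,0,0],
  ],
)

```text
time: 40.2
position: [0.5774, 0.0793, 0.2222]
tcp_rot: [2.21, 2.232, -0.001]
contact_force: [0.3, -0.4, -0.4]
grip_width: 0.0428
```

```bash
python3 - <<'E'
from h import *
goto(.5205,.1412,.0508,90.6)
c=snap('wrist','w31');snap('scene','s31');snap('top','t31')
E
```

```text
t 40.2 pos [0.5774 0.0793 0.2222] yaw 90.57 need d [-0.0569  0.0619 -0.1714] turn 0.0005 q7 1.08 w 0.0428 F [ 0.3 -0.4 -0.4]
```

View pics/w31.png

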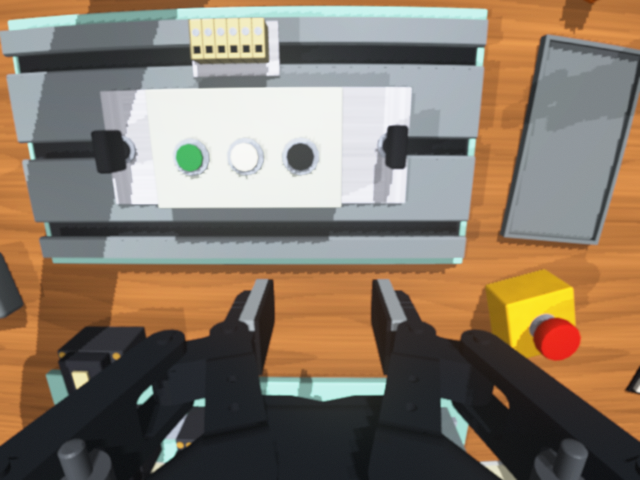

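View pics/s31.png

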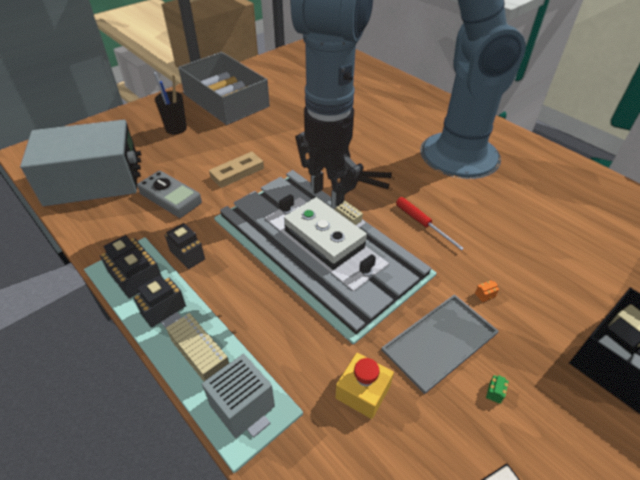

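```bash
python3 - <<'E'
from h import *
c=load('w31')
for r in blob(c,(382,118,412,175),(0,0,0),(180,160,70),.072,30): print(r)
f=lambda P,z: plane(c,np.array(P,float),z).round(4)
print('cover corners z.078',f([[152,87],[340,87],[342,207],[160,208]],.078).tolist())
s=load('s31'); cv2.imwrite('pics/z33.png',cv2.resize(s['color'][170:300,260:420,::-1],(738,600),interpolation=2))
cv2.imwrite('pics/z34.png',cv2.resize(c['color'][70:220,90:420,::-1],(792,360),interpolation=2))
E
```

```text
([397.3, 146.3], (0.5186, 0.1403), (33.2, 22.9), 4.1)
cover corners z.078 [[0.4737, -0.0529, 0.078], [0.474, 0.0926, 0.078], [0.5678, 0.0963, 0.078], [0.5698, -0.0569, 0.078]]
```

View pics/z33.png

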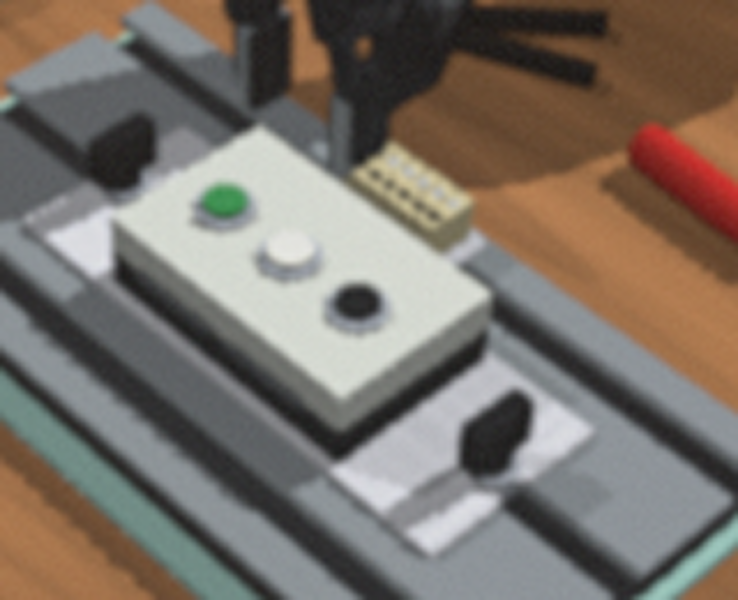

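View pics/z34.png

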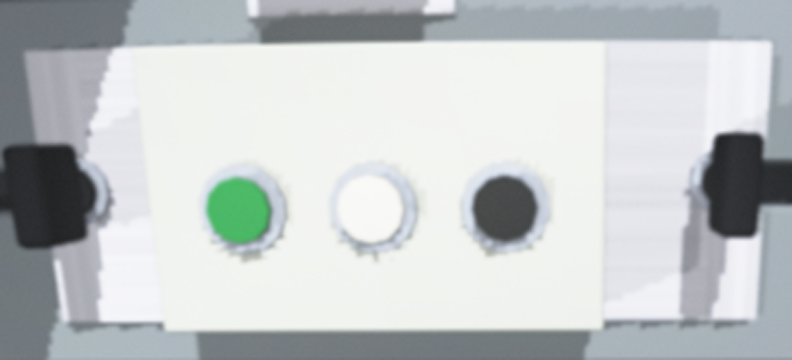

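```bash
python3 - <<'E'
from h import *
c=load('w31')
print(plane(c,np.array([[763,185],[737,133],[737,237]])/2.4+[90,70],.072).round(4).tolist())
c=load('t31'); cv2.imwrite('pics/z35.png',cv2.resize(c['color'][205:310,245:430,::-1],(790,448),interpolation=2))
E
```

```text
[[0.5187, 0.1492, 0.072], [0.5018, 0.1393, 0.072], [0.5363, 0.1415, 0.072]]
```

View pics/z35.png

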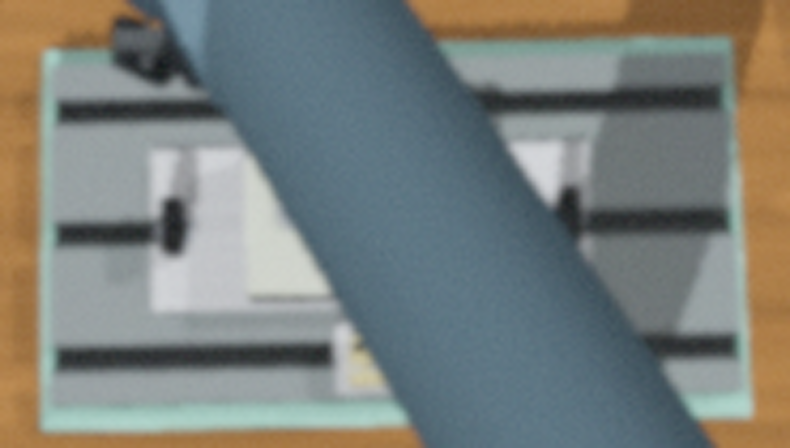

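```bash
python3 -c "
from h import *
print(state()['time'],state()['contact_force']); print(sign_off())"
```

```text
40.35 [-0.34120566  0.61865862  0.06813362]
the job is handed in; nothing more can be done
None
```

I finished the station and handed it in at about 40 s of the 210 s limit, with the arm raised clear.

- **Blocks:** Only two cream contact blocks were in the tray, and they now stand in bays 1 and 2. Both tops measure at the right scale for blocks standing on the bay floor. I left the green and orange look-alikes alone.
- **Cover:** I pushed it shut, and the finger tips stopped at z = 0.0774 m under 43 N; its closed face is at 0.078 m. The last scene picture shows the two halves meeting edge to edge.
- **Bolts:** Each was dropped in the slot, slid until it met the end of its notch, then turned a quarter turn. They stand with their bars across the slot, at y of about −0.1065 m and about +0.142 m. The home positions I worked out are −0.107 m and +0.141 m.
- **Other objects:** The e-stop box, multimeter and contactor were not touched.

**Checks that disagreed:** Readings for the +y bolt ranged from 0.140 to 0.142 m. One last automatic reading (0.5186, 0.1403) was unreliable because the bar merged with the dark slot in the image, so I used the bar's edge instead. I backed that bolt off about 1 mm from the notch end before locking it.

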